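Unpin, unlatch and hold open the gate of the bottle pen

ROBOT

A 6-joint arm with a two-finger parallel gripper is mounted at the origin on the work surface. World frame = base frame: x ahead of the robot, y to its left, z up, the work surface at z = 0. Lengths are in m, angles in rad, forces in N, time in s.
With the tool pointing down it reaches from about 0.275 to 0.825 m from the base axis. Payload 5.2 kg.
Tool frame: the origin (TCP) lies between the finger pads; the fingertips stand finger_overhang ahead of it and the grasp point (between the pads) is the TCP (finger_overhang is the distance from the TCP to the fingertips, in m); z points along the fingers, y is the direction in which the jaws open and shut (so a half turn about z gives the same grasp; the last joint's range is limited). The gripper opens to 93 mm and grips with 3 to 60 N. Pads are 15 mm wide; open, the fingers measure 128 mm over their backs; the gripper's body (75 mm by 188 mm) begins 65 mm behind the grasp point.
Start: joints at [-1.527, 0.259, 1.535, -0, 1.348, -0.203], TCP at [0.134, -0.533, 0.238] pointing down, gripper open.
Joint ranges: [-3.14, 3.14], [-0.91, 2.08], [0.19, 2.58], [-1.22, 4.36], [0.22, 2.71], [-3.12, 3.12]. Speed limits (rad/s): [2.57, 2.57, 3.14, 3.14, 3.14, 3.14].

INTERFACE

Orientations are given as a 3x3 rotation matrix whose columns are the frame's x, y, z axes.
In Python, from station import state, get_image, camera_info, hand_in, finger_overhang gives the robot as it stands.
- The arm moves only by the tool apply_moves, never from a script. Its arguments are lists of equal length, an entry for each row: "claw": the closure, from -1 (fully open) to 1 (shut), so that 0 is half open; "delta_pos": the shift along the tool's x, y, z in units of 40 mm (1.0 is 40 mm), a list of three; "turn": the turn about the tool's z in units of 5 degrees (1.0 is 5 degrees). A call has 1 to 20 rows; each row shifts and turns the pose as measured when the row begins, along the tool's axes as they then stand; what a row does not reach is not made up. A row lasts 1/12 s, in which the tool goes at most 41.7 mm and 7.16 degrees, less where a joint would pass 70% of its speed; a pose out of reach is approached as far as the arm can. A call is refused whole if a number of a shift passes 1 or a number of a turn 1, either way. A call with a gripper value outside its range is refused whole. The fingers move at their own pace and stop on an object; "newtons" is the grip in N (left out, the last holds). Time passes only in rows, so rows that do not move let the fingers close. It gives the time, the measured TCP pose, the force and the opening at its end, in the units of the state.
- state(): the state, without advancing time (a new reading comes with each control period).
- get_image(name): name is "side" or "top"; returns (picture, depth): 384x512x3 uint8, red, green, blue; 384x512 float32, m along the optical axis (not along the pixel's ray), 0 where there is no reading.
- camera_info(name): a dict with "fx", "fy", "cx", "cy" (pixels), "pose" (4x4, takes a point from camera to world coordinates). Camera axes: x right, y down, z forward; pixel columns grow to the right and rows downward; lengths in m; the calibration is good to about 2 mm. A picture is of the moment at which its call begins. camera_info takes no time and is no camera call.
- hand_in(): hands the job in, once; it reports no verdict.
The state is a dict: "time": time; "joint_pos": joint angles; "joint_velocities": joint speeds; "effort": joint torques, N m; "ee_pos": TCP position; "ee_rot": TCP orientation; "force": force on the tool from outside, world axes, zero at the start; "wrist_torque": the same for the moment, N m; "opening": finger opening in m.
Only numpy, scipy, OpenCV 4.12 (cv2) and the standard library are available. Lean on these libraries where they do the work, as an engineer would, in place of code of your own. Each camera call takes 0.05 s, during which the arm holds its last target.

TASK

Open the bottle pen for a colleague: lift the keeper saddle off the seam of the pen's front and leave it hanging astride the bar of the rod rail, then squeeze the catch next to the gate fully, and after it the far catch fully. Swing the gate out (its upright post is the handle), past its detent, to nearly a right angle, and finish with the gripper still holding the gate so that it stays wide open and still; leave the jars, glassware and other loose things standing where they are.

Things in the scene. Friction and masses are not known exactly. Their poses are not given: they have to be found in the camera images.
- pen: Fixed bottle pen of steel bars, 417 wide, 160 deep, 112 high (mm). Origin on the bench below the seam between gate and fixed panel, mid-thickness of the front. x points into the pen, y along the front (left as the robot sees it), z up. Gate: y -150 to 0; panel: 0 to 245; both 10 thick, tops 112 high. Both catches stand on the panel. The pen's yaw is up to 0.2 rad either way.
- saddle: Loose aluminium keeper, 0.18 kg: an inverted U sitting astride the seam, half on the gate, so the gate is locked. Origin: centre of its top plate's underside, which rests on the bar tops. Plate 34 (x) by 44 (y), 5 mm thick; two legs, inner gap 24 along x, straight for 45 mm, then flared to about 46 overall, ending 57 below the origin. z up, y along the bar it sits on.
- saddle_fin (a point): Top centre of the grip fin on the saddle, 43 mm above the saddle's origin. The fin is 10 mm thick along the saddle's x, 30 mm long along its y and rises 38 mm above the top plate: pinch it from above with fingers closing along x.
- rail: Fixed free-standing rail: a round dark bar, 14 mm diameter, level along the body's y, axis 160 mm above the bench, on posts at y = -80 and +80 mm (clamp blocks 20 mm wide, 172 high; post tops 175 high), so 140 mm clear between. Origin on the bench below the bar's middle. Stands nearer the robot than the pen, to its left or its right, yaw up to 0.35 rad either way.
- rail_mid (a point): Middle of the rail's bar, on its axis, 160 mm above the bench; y along the bar.
- near_catch_mid (a point): Grip point of the catch next to the gate, 85 mm from the seam: midway between its two black upright jaws, 148 mm above the bench; axes as the pen's. Each jaw is 8 mm thick along y, 20 mm wide along x and reaches 165 mm high; outer faces 26 mm either side of this point along y. A block between them and the panel top are at most 126 mm high. Squeeze the jaws from outside along y.
- far_catch_mid (a point): The same for the far catch, 195 mm from the seam (110 mm beyond the near catch along the pen's +y). Same shape and size.
- near_catch (a joint): How far each jaw of the near catch is squeezed in, m: 0 apart (bolt in the gate) to 0.010 fully squeezed (32 mm over the outer faces, bolt out). The two jaws are geared and move equally. About 6 N moves them and they stay where left (no spring).
- far_catch (a joint): The same for the far catch.
- gate_angle (a joint): Gate angle, rad: 0 shut, grows as its free end swings out towards the robot (anticlockwise from above), stop at 1.5. A spring (0.08 N m shut, 0.26 at 1.4) pulls it shut; a ball detent must be pushed through between about 0.5 and 0.7 (some 4 to 6 N in all at the post). Let go beyond it, the gate falls back against the detent near 0.8, which is not wide.
- gate_hinge (a point): On the gate's vertical hinge axis, 112 mm above the bench: the gate's right end, 150 mm from the seam towards the pen's -y.
- gate: The gate: a barred leaf 148 mm long, 10 mm thick, top 112 mm above the bench. Origin on the bench on its hinge axis; y points from the hinge to the free end and turns with the gate (shut: the pen's y), z up.
- post_top (a point): Top centre of the gate's handle: an upright round black post, 16 mm diameter, standing from the gate's top bar (112 mm above the bench) up to 175 mm, 100 mm from the hinge axis along the gate. Shut, it is at y = -50 mm in the pen's frame.
- jar0: Amber jar with black cap, 60 mm wide, 98 mm high, inside the pen; leave alone. Origin under its base (so for all the bystanders).
- jar1: White jar, 54 mm wide, 98 mm high, inside the pen; leave alone.
- jar2: Amber jar, 64 mm wide, 98 mm high, inside the pen; leave alone.
- beaker: Glass beaker, 52 mm wide, 65 mm high, in front of the pen's fixed panel; leave alone.
- flask: Conical glass flask, 80 mm wide at its base, 106 mm high, between the robot and the pen; leave alone.
- stopper: Cork stopper, 30 mm wide, 28 mm high, near the robot; leave alone.
- wash_bottle: White wash bottle, 66 mm wide, 150 mm high, left; leave alone.
- boss: Grey clamp boss, 30 x 45 x 26 mm, right; leave alone.
Mind the look-alikes: they are no part of the job. Leave any red look-alike of the saddle alone.

How it is judged:
On the way, in this order (a step that is already met when the one before it is completed fails the run):
1. the saddle hangs astride the bar of the rail, let go, while the catches are still shut (x of saddle in the frame of rail between -0.012 and 0.012 m and y of saddle in the frame of rail between -0.055 and 0.055 m and z of saddle in the frame of rail between 0.16 and 0.174 m and angle between saddle's own z axis and vertical below 0.35 rad and contact force between saddle and rail above 0.5 N and contact force between saddle and the fingers below 0.05 N and linear speed of saddle below 0.05 m/s and value of joint each of near_catch, far_catch below 0.004 m), for 0.2 s.
2. the near catch is fully squeezed, the far one still shut (value of joint near_catch above 0.0085 m and value of joint far_catch below 0.004 m), for 0.1 s.
3. the far catch is fully squeezed too (value of joint each of near_catch, far_catch above 0.0085 m), for 0.1 s.
4. the gate has been swung past its detent (value of joint gate_angle above 1 rad), for 0.05 s.
At the end, for the whole second after the job is handed in: Gate held beyond 1.25 rad and still, fingers bearing on it with over 0.5 N; both catches squeezed over 8.5 of 10 mm; saddle hanging untouched and at rest on the rail bar: origin within 12 mm of its line and 55 mm of its middle, 0 to 14 mm above its axis, tilted under 0.35 rad (all of step 3 and value of joint gate_angle above 1.25 rad and velocity of joint gate_angle between -0.1 and 0.1 rad/s and contact force between the fingers and gate above 0.5 N and x of saddle in the frame of rail between -0.012 and 0.012 m and y of saddle in the frame of rail between -0.055 and 0.055 m and z of saddle in the frame of rail between 0.16 and 0.174 m and angle between saddle's own z axis and vertical below 0.35 rad and contact force between saddle and rail above 0.5 N and contact force between saddle and the fingers below 0.05 N and linear speed of saddle below 0.05 m/s); the arm keeps its last pose, push and grip.
It fails at once if the far catch is squeezed before the near one (value of joint far_catch above 0.004 m and value of joint near_catch below 0.0085 m).
It fails at once if a bottle, a piece of glassware or another bystander is shifted by more than 30 mm (distance of any of jar0, jar1, jar2, beaker, flask, stopper, wash_bottle, boss from where it was at the start of the episode above 0.03 m).
It fails at once if a bottle or piece of glassware is tipped over (angle between any of jar0, jar1, jar2, beaker, flask, stopper, wash_bottle's own z axis and vertical above 0.6 rad).
It also fails if it takes over 72 s, if anything falls off the work surface, if the arm or the gripper's body presses on something with over 40 N, if the wrist force passes 120 N, or if a joint passes its speed limit or range.

## Working session

There is one attempt and no reset: what is moved stays moved. The work goes in short steps, Python scripts to look and compute and a tool call to move; the robot and the scene stay as the last step left them, time stands still between calls to the robot, and variables do not carry over. Pictures are saved under pics/ and viewed, and the job is handed in when it is done.

Besides the shell and the picture viewer there is one more tool, called after "Call:" as name([rows], argument=value, ...), one row to a line, values as JSON. apply_moves: Moves the arm, as the interface text tells. Its arguments: {"type":"object","properties":{"claw":{"type":"array","items":{"type":"number"}},"delta_pos":{"type":"array","items":{"type":"array","items":{"type":"number"}}},"turn":{"type":"array","items":{"type":"number"}},"newtons":{"type":"number"}},"required":["claw","delta_pos","turn"]}

```bash
mkdir -p pics; python3 - <<'E'
from station import *
import cv2,numpy as np
print(state(), finger_overhang if not callable(finger_overhang) else finger_overhang())
for n in("side","top"):
    im,d=get_image(n); np.save(f'pics/{n}0.npy',d); cv2.imwrite(f'pics/{n}0.png',im[:,:,::-1])
    c=camera_info(n); print(n,c)
E
```

```text
{'time': 0.0, 'joint_pos': array([-1.52680103e+00,  2.59301994e-01,  1.53608910e+00, -2.87286900e-05,
        1.34798013e+00, -2.02811410e-01]), 'joint_velocities': array([ 0.00034969, -0.00058916,  0.0001109 , -0.00034703, -0.00030903,
        0.00069982]), 'effort': array([ 4.54100955e-04, -4.37310612e+01, -2.84006006e+01,  7.18851993e-02,
        4.12577041e-02, -1.26267341e-04]), 'ee_pos': array([ 0.13435371, -0.53280725,  0.23683733]), 'ee_rot': array([[ 9.69695973e-01,  2.44314772e-01, -1.06214553e-04],
       [ 2.44314571e-01, -9.69694404e-01,  1.77560981e-03],
       [ 3.30812048e-04, -1.74775145e-03, -9.99998418e-01]]), 'force': array([-0.2628907 , -0.45419982, -0.16880469]), 'wrist_torque': array([ 0.04855018, -0.00590766,  0.00782576]), 'opening': 0.09308742203805918} 0.019
side {'fx': 459.94788965384197, 'fy': 459.94788965384197, 'cx': 264.5386750754726, 'cy': 200.42421921399392, 'pose': array([[ 0.95941807, -0.14913462,  0.23932371,  0.20464145],
       [-0.28113036, -0.57198923,  0.77058033, -1.03773023],
       [ 0.02197038, -0.80658985, -0.59070307,  0.95291868],
       [ 0.        ,  0.        ,  0.        ,  1.        ]])}
top {'fx': 385.31024597253526, 'fy': 385.31024597253526, 'cx': 255.88635197106916, 'cy': 192.992472137854, 'pose': array([[-0.02006515, -0.99033133,  0.13726339,  0.3937482 ],
       [-0.99964596,  0.0222716 ,  0.01455753,  0.03624681],
       [-0.01747385, -0.13692269, -0.9904276 ,  1.23770374],
       [ 0.        ,  0.        ,  0.        ,  1.        ]])}
```

View pics/side0.png

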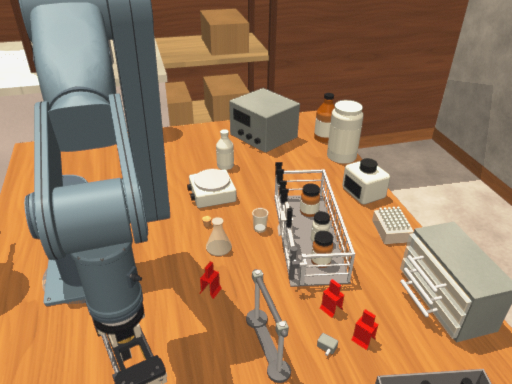

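View pics/top0.png

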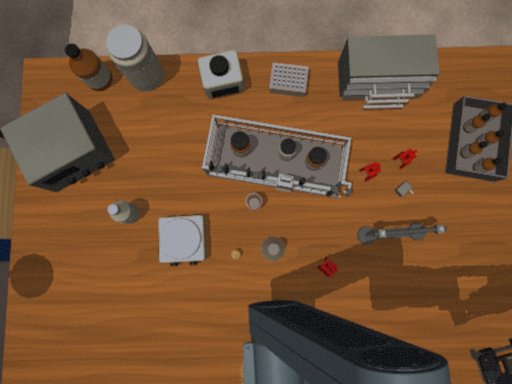

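```bash
cat > h.py <<'E'
from station import *
import cv2,numpy as np
def proj(n,P):
    c=camera_info(n);T=c['pose'];p=T[:3,:3].T@(np.array(P,float)-T[:3,3]);return np.array([c['fx']*p[0]/p[2]+c['cx'],c['fy']*p[1]/p[2]+c['cy']])
def ray(n,u,v):
    c=camera_info(n);T=c['pose'];d=T[:3,:3]@np.array([(u-c['cx'])/c['fx'],(v-c['cy'])/c['fy'],1]);return T[:3,3],d
def onz(n,u,v,z):
    o,d=ray(n,u,v);return o+d*(z-o[2])/d[2]
def tri(u1,v1,u2,v2): # side, top
    o1,d1=ray('side',u1,v1);o2,d2=ray('top',u2,v2)
    A=np.stack([d1,-d2],1);s=np.linalg.lstsq(A,o2-o1,rcond=None)[0]
    a=o1+d1*s[0];b=o2+d2*s[1];return (a+b)/2,np.linalg.norm(a-b)
def crop(src,dst,x0,y0,x1,y1,k,pts=()):
    im=cv2.imread(src);c=cv2.resize(im[y0:y1,x0:x1],None,fx=k,fy=k,interpolation=cv2.INTER_CUBIC)
    for (u,v) in pts: cv2.drawMarker(c,(int((u-x0+.5)*k),int((v-y0+.5)*k)),(255,0,255),0,10,1)
    for x in range((x0+9)//10*10,x1,10): cv2.putText(c,str(x),(int((x-x0+.5)*k),8),0,.3,(0,255,255),1);cv2.line(c,(int((x-x0+.5)*k),10),(int((x-x0+.5)*k),15),(0,255,255),1)
    for y in range((y0+9)//10*10,y1,10): cv2.putText(c,str(y),(0,int((y-y0+.5)*k)+3),0,.3,(0,255,255),1)
    cv2.imwrite(dst,c)
E
python3 - <<'E'
from h import *
crop('pics/top0.png','pics/topA.png',195,110,355,205,5)
crop('pics/side0.png','pics/sideA.png',265,155,360,290,5)
crop('pics/top0.png','pics/topB.png',350,140,450,250,5)
crop('pics/side0.png','pics/sideB.png',195,255,385,384,4)
E
```

```text
(no output)
```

View pics/topA.png

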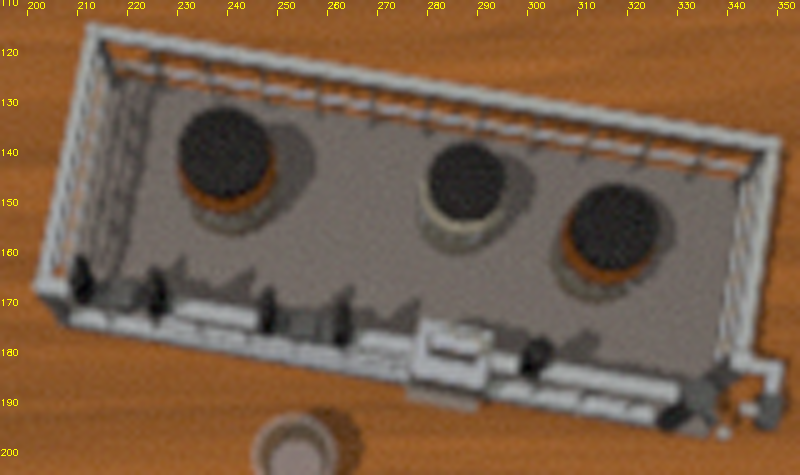

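View pics/sideA.png

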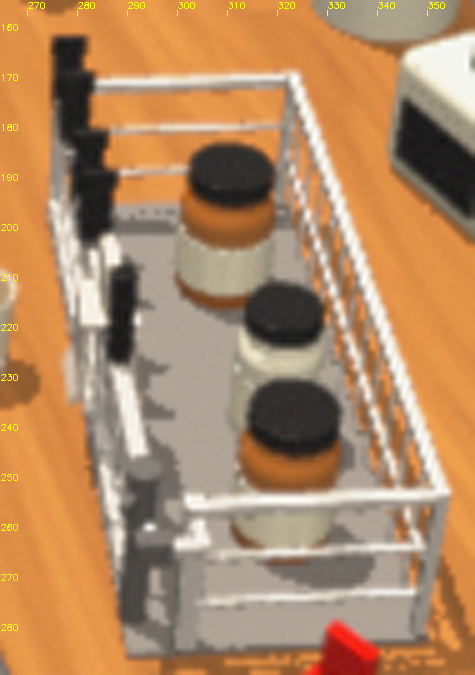

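View pics/topB.png

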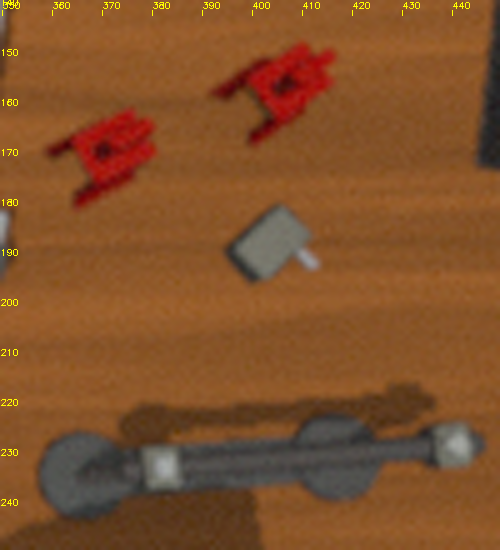

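View pics/sideB.png

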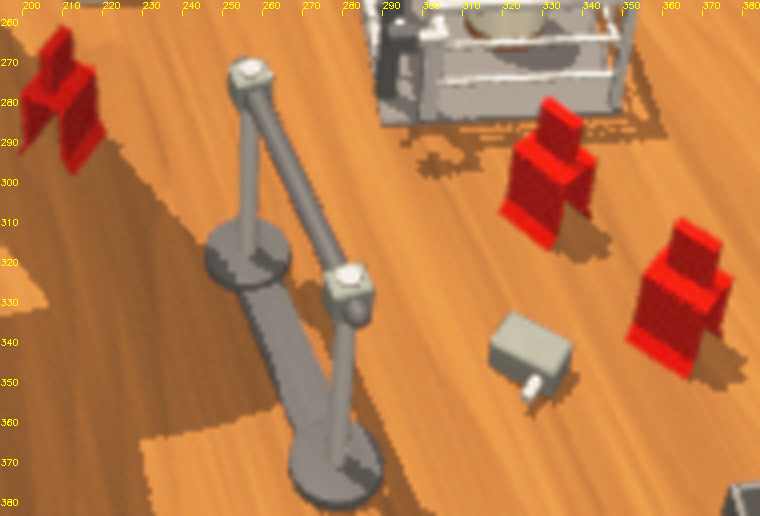

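```bash
python3 - <<'E'
from h import *
# rail posts tops
a=onz('top',380,232.5,.175);b=onz('top',438.5,228,.175);print('rail top',a,b,np.linalg.norm(a-b))
a=onz('side',255,271,.175);b=onz('side',281,322.5,.175);print('rail side',a,b,np.linalg.norm(a-b))
for p in [((255,271),(380,232.5)),((281,322.5),(438.5,228))]: print(tri(*p[0],*p[1]))
# pen catch jaws tops (165): top view upper ends
for n,u,v,z in [('top',208.5,161,.165),('top',223.5,164.5,.165),('top',245.5,169,.165),('top',260.5,170,.165),('top',300,178.5,.175),
 ('side',276.5,162.5,.165),('side',278.5,169.5,.165),('side',281.5,181.5,.165),('side',284,190,.165),('side',288,208.5,.175)]:
    print(n,u,v,onz(n,u,v,z))
for u,v in[(213,116.5),(348,139.5),(203,167.5)]: print(onz('top',u,v,.112))
E
python3 - <<'E'
from h import *
for n in('top','side'):
    im=cv2.imread(f'pics/{n}0.png');
crop('pics/top0.png','pics/topC.png',200,150,275,200,10)
crop('pics/top0.png','pics/topD.png',270,160,350,205,10)
crop('pics/side0.png','pics/sideC.png',270,160,300,230,8)
E
```

```text
rail top [ 0.42452916 -0.28480498  0.175     ] [ 0.43345103 -0.44425392  0.175     ] 0.15969835997290208
rail side [ 0.41850259 -0.28840872  0.175     ] [ 0.43112802 -0.44876717  0.175     ] 0.16085469640123437
(array([ 0.42207724, -0.28530396,  0.17148611]), np.float64(0.005208989369553323))
(array([ 0.43294683, -0.44585864,  0.17106441]), np.float64(0.001335353891443753))
top 208.5 161 [0.63747171 0.18519519 0.165     ]
top 223.5 164.5 [0.62627815 0.14247622 0.165     ]
top 245.5 169 [0.61176907 0.08009468 0.165     ]
top 260.5 170 [0.6078801  0.03762134 0.165     ]
top 300 178.5 [ 0.57911996 -0.07217686  0.175     ]
side 276.5 162.5 [0.62080762 0.18175585 0.165     ]
side 278.5 169.5 [0.61414442 0.13943538 0.165     ]
side 281.5 181.5 [0.60212025 0.07152448 0.165     ]
side 284 190 [0.59522589 0.02614354 0.165     ]
side 288 208.5 [ 0.57269062 -0.07626267  0.175     ]
[0.78732744 0.17840901 0.112     ]
[ 0.70523785 -0.22627236  0.112     ]
[0.63009415 0.20906536 0.112     ]
```

View pics/topC.png

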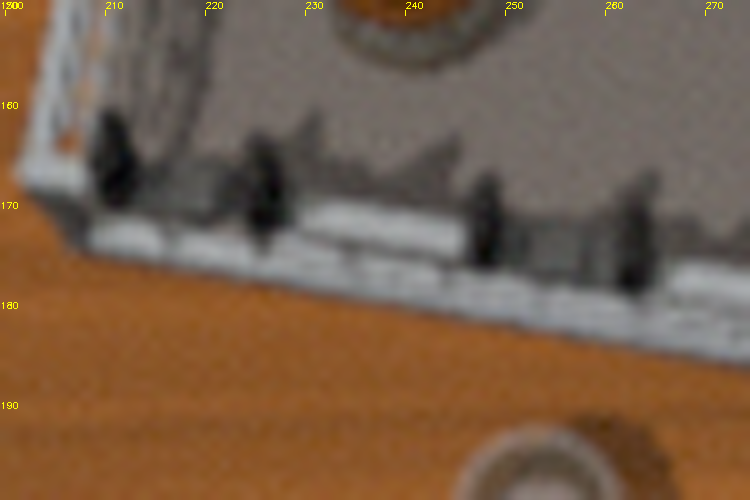

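View pics/topD.png

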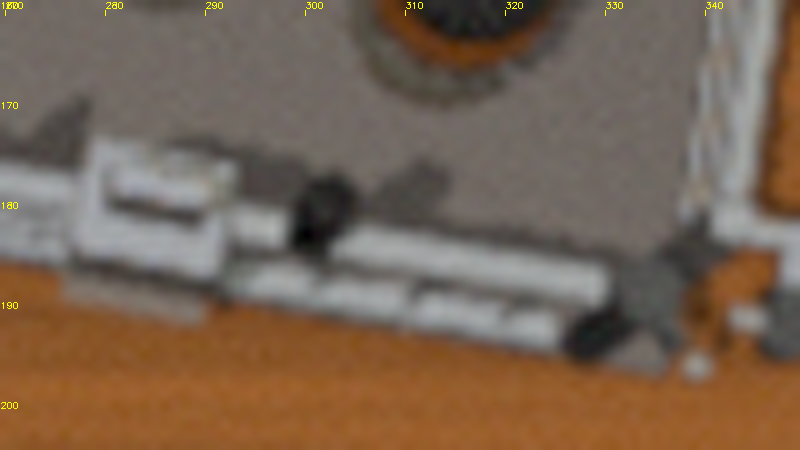

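View pics/sideC.png

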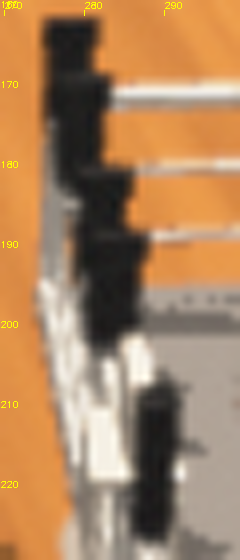

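```bash
python3 - <<'E'
from h import *
from scipy.optimize import least_squares
jaws=[(0,217,165),(0,173,165),(0,107,165),(0,63,165),(0,-50,175)]
S=[(278.6,162.7),(279.9,169.4),(282.8,181),(284.5,189.4),(289.2,209)]
T=[(210.8,164),(225.9,166.4),(248.2,170.4),(262.9,172.2),(302.5,179.5)]
def W(p,l): c,s=np.cos(p[2]),np.sin(p[2]);l=np.array(l)/1000;return np.array([p[0]+c*l[0]-s*l[1],p[1]+s*l[0]+c*l[1],l[2]])
def f(p,w=(1,1)):
    r=[]
    for l,s,t in zip(jaws,S,T): r+=list(w[0]*(proj('side',W(p,l))-s))+list(w[1]*(proj('top',W(p,l))-t))
    return np.array(r)
for w in((1,1),(1,0),(0,1)):
    q=least_squares(f,[.58,0,-.2],args=(w,));print(w,q.x,np.round(f(q.x).reshape(-1,4),1).tolist())
p=least_squares(f,[.58,0,-.2]).x;np.save('pen.npy',p)
sp=[W(p,l) for l in[(0,0,155),(0,15,155),(0,-15,155),(0,0,112),(-17,22,117),(-17,-22,117),(17,22,117),(17,-22,117)]]
crop('pics/top0.png','pics/topE.png',200,150,350,205,5,[proj('top',x) for x in sp]+[proj('top',W(p,l)) for l in jaws+[(0,-150,112)]])
crop('pics/side0.png','pics/sideE.png',265,155,325,285,5,[proj('side',x) for x in sp]+[proj('side',W(p,l)) for l in jaws+[(0,-150,112)]])
for l in[(0,0,155),(0,85,148),(0,195,148),(0,-50,160),(0,-150,112)]:print(l,W(p,l))
E
```

```text
(1, 1) [ 0.58585168 -0.03194942 -0.19965069] [[0.3, -0.4, -0.7, -0.1], [0.6, 0.1, -0.7, 0.2], [0.1, 0.0, -0.1, 0.2], [0.1, -0.2, 0.4, 1.0], [0.4, 0.3, 0.7, 0.1]]
(1, 0) [ 0.58504121 -0.03175936 -0.19846006] [[0.0, -0.4, -0.8, 0.3], [0.2, 0.2, -0.8, 0.5], [-0.2, 0.0, -0.2, 0.5], [-0.2, -0.2, 0.4, 1.4], [0.2, 0.3, 0.6, 0.3]]
(0, 1) [ 0.58662232 -0.03218647 -0.19984796] [[0.6, -0.4, -0.6, -0.4], [0.8, 0.2, -0.6, -0.1], [0.4, 0.0, -0.1, -0.1], [0.4, -0.2, 0.5, 0.8], [0.7, 0.3, 0.8, -0.2]]
(0, 0, 155) [ 0.58585168 -0.03194942  0.155     ]
(0, 85, 148) [0.60270947 0.05136213 0.148     ]
(0, 195, 148) [0.62452544 0.15917708 0.148     ]
(0, -50, 160) [ 0.57593533 -0.08095622  0.16      ]
(0, -150, 112) [ 0.55610263 -0.17896981  0.112     ]
```

View pics/topE.png

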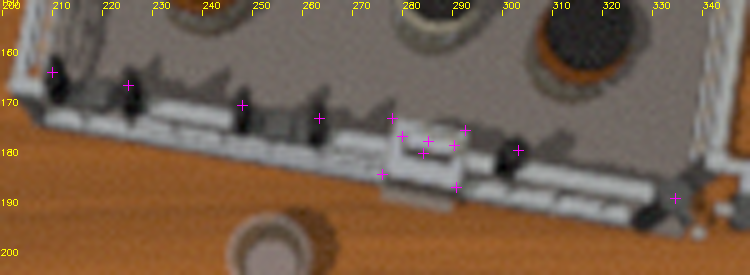

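View pics/sideE.png

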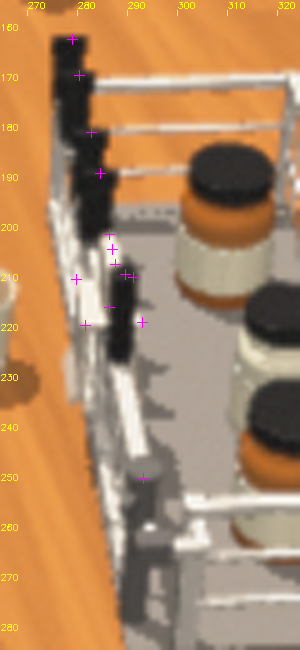

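```bash
python3 - <<'E'
from h import *
crop('pics/top0.png','pics/topF.png',370,215,450,245,10)
crop('pics/side0.png','pics/sideF.png',245,260,295,335,8)
E
```

```text
(no output)
```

View pics/topF.png

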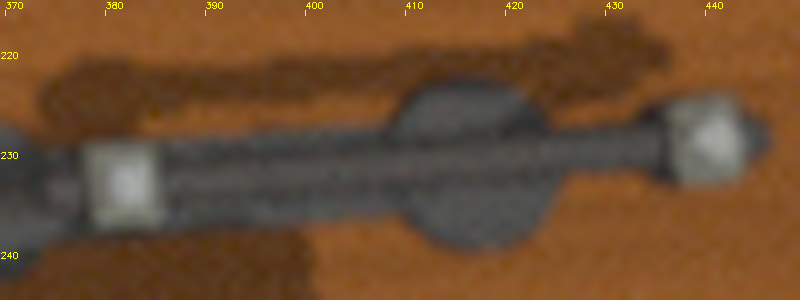

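View pics/sideF.png

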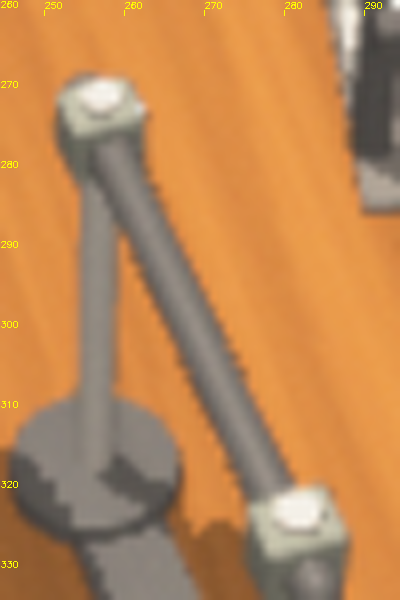

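```bash
python3 - <<'E'
from h import *
s=[(257.2,271.6),(282,323.5)];t=[(382.3,233),(441.1,228.3)]
for a,b in zip(s,t): print(tri(*a,*b),onz('side',*a,.175)[:2],onz('top',*b,.175)[:2])
for q in[(271.5,309.5),(261.1,284.5)]:print(onz('side',*q,.16))
for q in[(427.5,229.5),(395,232)]:print(onz('top',*q,.16))
E
```

```text
(array([ 0.42310311, -0.29114039,  0.17445089]), np.float64(9.198562633706039e-05)) [ 0.42299503 -0.29167215] [ 0.42304293 -0.29096111]
(array([ 0.43249999, -0.45143848,  0.17451226]), np.float64(1.54751797824902e-05)) [ 0.43234942 -0.45180502] [ 0.43248975 -0.4512168 ]
[ 0.42626816 -0.39796027  0.16      ]
[ 0.42468679 -0.32018414  0.16      ]
[ 0.43051164 -0.42051159  0.16      ]
[ 0.42548555 -0.33070549  0.16      ]
```

The saddle could be confused with several things. The silver inverted U on the pen's seam is at top (285,180) and side (283,210). The red look-alikes are at top (328,267), (372,170) and (407,157). I choose the silver one: it sits on the seam, and its plate and fin match the description. The fit agrees with both views to within about 1 px.

The rail comes out at (0.428,-0.371), yaw 0.059. Its post tops triangulate to z = 0.1745, against the 0.175 given.

First I lift, and start the turn.

Call:
apply_moves([
  [0,0,-0.5],
  [0,0,-0.5],
  [0,0,-0.1],
], claw=[-1,-1,-1], turn=[-1,-1,-1], newtons=30)

```text
time: 0.35
ee_pos: [0.1342, -0.5307, 0.2785]
ee_rot: [[0.87, 0.494, -0.0], [0.494, -0.87, 0.011], [0.005, -0.009, -1.0]]
force: [0.1, -1.1, 0.2]
opening: 0.093
```

```bash
cat >> h.py <<'E'
pen=np.load('pen.npy')
RAIL=(.4278,-.3713,.0586)
def fr(p,l): c,s=np.cos(p[2]),np.sin(p[2]);l=np.array(l)/1000;return np.array([p[0]+c*l[0]-s*l[1],p[1]+s*l[0]+c*l[1],l[2]])
def go(P,phi):
    s=state();R=s['ee_rot'];d=R.T@(np.array(P)-s['ee_pos'])
    ph=np.degrees(np.arctan2(R[1,0],R[0,0]))
    # delta after turning: in final tool axes
    a=np.radians(phi);Rf=np.array([[np.cos(a),np.sin(a),0],[np.sin(a),-np.cos(a),0],[0,0,-1]])
    print('t',round(s['time'],2),'pos',s['ee_pos'].round(4),'phi',ph.round(2),'tilt',R[:,2].round(4),'open',round(s['opening'],4),'F',s['force'].round(1),'q',s['joint_pos'].round(2))
    print('d now-axes units',(d/.04).round(3),'d final-axes',(Rf.T@(np.array(P)-s['ee_pos'])/.04).round(3),'turn units',round(-((phi-ph+180)%360-180)/5,2))
E
python3 -c "
from h import *
go(list(fr(pen,(0,-2,0))[:2])+[.28],78.6)"
```

```text
t 0.35 pos [ 0.1342 -0.5307  0.2785] phi 29.58 tilt [-4.000e-04  1.060e-02 -9.999e-01] open 0.093 F [ 0.1 -1.1  0.2] q [-1.53  0.24  1.46  0.    1.45 -0.47]
d now-axes units [15.942 -5.232  0.089] d final-axes [14.405  8.603 -0.037] turn units -9.8
```

Call:
apply_moves([
  [0,0,0],
  [0,0,0],
  [0,0,0],
  [0,0,0],
  [0,0,0],
  [0,0,0],
  [0,0,0],
  [0,0,0],
  [0,0,0],
  [0,0,0],
], claw=[-1,-1,-1,-1,-1,-1,-1,-1,-1,-1], turn=[-1,-1,-1,-1,-1,-1,-1,-1,-1,-0.8])

```text
time: 1.18
ee_pos: [0.1342, -0.5291, 0.2763]
ee_rot: [[0.153, 0.988, -0.001], [0.988, -0.153, 0.017], [0.016, -0.003, -1.0]]
force: [0.9, 0.5, 0.1]
opening: 0.0931
```

```bash
python3 -c "
from h import *
go(list(fr(pen,(0,-2,0))[:2])+[.28],78.6)"
```

```text
t 1.18 pos [ 0.1342 -0.5291  0.2763] phi 81.2 tilt [-7.000e-04  1.650e-02 -9.999e-01] open 0.0931 F [0.9 0.5 0.1] q [-1.53  0.24  1.47  0.    1.45 -1.37]
d now-axes units [13.959  9.254  0.104] d final-axes [14.364  8.612 -0.092] turn units 0.52
```

Call:
apply_moves([
  [0.8,0.5,0],
  [0.8,0.5,0],
  [0.8,0.5,0],
  [0.8,0.5,0],
  [0.8,0.5,0],
  [0.8,0.5,0],
  [0.8,0.5,0],
  [0.8,0.5,0],
  [0.8,0.5,0],
  [0.8,0.5,0],
  [0.8,0.5,0],
  [0.8,0.5,0],
  [0.8,0.5,0],
  [0,0,0],
], claw=[-1,-1,-1,-1,-1,-1,-1,-1,-1,-1,-1,-1,-1,-1], turn=[0.5,0,0,0,0,0,0,0,0,0,0,0,0,0])

```text
time: 2.35
ee_pos: [0.479, -0.1532, 0.2761]
ee_rot: [[0.201, 0.98, -0.004], [0.979, -0.201, 0.026], [0.025, -0.01, -1.0]]
force: [-0.5, -0.1, 0.4]
opening: 0.0926
```

```bash
python3 -c "
from h import *
go(list(fr(pen,(0,-2,0))[:2])+[.28],78.6)"
```

```text
t 2.35 pos [ 0.479  -0.1532  0.2761] phi 78.39 tilt [-0.0045  0.0262 -0.9996] open 0.0926 F [-0.5 -0.1  0.4] q [-0.55  0.16  1.57  0.02  1.43 -0.35]
d now-axes units [ 3.458  2.005 -0.032] d final-axes [ 3.449  2.018 -0.098] turn units -0.04
```

Call:
apply_moves([
  [0.8,0.5,0],
  [0.8,0.5,0],
  [0.8,0.5,0],
  [0.5,0.3,0],
  [0.5,0.3,0],
  [0,0,0],
  [0,0,0],
], claw=[-1,-1,-1,-1,-1,-1,-1], turn=[0,0,0,0,0,0,0])

```text
time: 2.93
ee_pos: [0.5905, -0.0316, 0.2742]
ee_rot: [[0.197, 0.98, -0.012], [0.98, -0.197, 0.027], [0.024, -0.017, -1.0]]
force: [-0.0, -0.1, -0.7]
opening: 0.0928
```

```bash
python3 -c "
from h import *
go(list(fr(pen,(0,-2,0))[:2])+[.18],78.6)
for n in('side','top'):
    im,d=get_image(n);cv2.imwrite(f'pics/{n}1.png',im[:,:,::-1])
crop('pics/side1.png','pics/side1c.png',230,120,340,260,4)
crop('pics/top1.png','pics/top1c.png',200,110,350,210,5)
"
```

```text
t 2.93 pos [ 0.5905 -0.0316  0.2742] phi 78.61 tilt [-0.012   0.0267 -0.9996] open 0.0928 F [-0.  -0.1 -0.7] q [-0.26  0.32  1.36  0.02  1.48 -0.06]
d now-axes units [-0.138 -0.072  2.355] d final-axes [-0.082 -0.112  2.356] turn units 0.0
```

View pics/side1c.png

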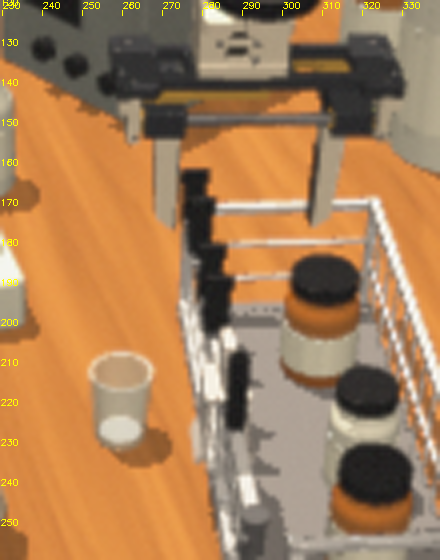

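```bash
python3 -c "
from h import *
go(list(fr(pen,(0,-2,0))[:2])+[.142],78.6)"
```

```text
t 3.03 pos [ 0.59   -0.0324  0.2744] phi 78.51 tilt [-0.0118  0.0269 -0.9996] open 0.0929 F [0.1 0.1 0.3] q [-0.26  0.32  1.36  0.02  1.48 -0.06]
d now-axes units [-0.139 -0.047  3.309] d final-axes [-0.059 -0.103  3.31 ] turn units -0.02
```

Call:
apply_moves([
  [-0.1,-0.1,0.5],
  [-0.1,0,0.5],
  [0,0,0.5],
  [0,0,0.5],
  [0,0,0],
], claw=[-1,-1,-1,-1,-1], turn=[0,0,0,0,0])

```text
time: 3.45
ee_pos: [0.5805, -0.0444, 0.1943]
ee_rot: [[0.206, 0.979, -0.008], [0.978, -0.206, 0.024], [0.021, -0.013, -1.0]]
force: [-0.6, -0.9, -0.6]
opening: 0.0929
```

```bash
python3 -c "
from h import *
go(list(fr(pen,(0,-2,0))[:2])+[.142],78.6)"
```

```text
t 3.45 pos [ 0.5805 -0.0444  0.1943] phi 78.12 tilt [-0.0079  0.0236 -0.9997] open 0.0929 F [-0.6 -0.9 -0.6] q [-0.28  0.35  1.51  0.02  1.29 -0.08]
d now-axes units [0.253 0.083 1.311] d final-axes [0.28  0.069 1.307] turn units -0.1
```

Call:
apply_moves([
  [0.25,0.08,0],
  [0,0,0.3],
  [0,0,0.3],
  [0,0,0.2],
  [0,0,0],
], claw=[-1,-1,-1,-1,-1], turn=[0,0,0,0,0])

```text
time: 3.87
ee_pos: [0.5867, -0.0369, 0.1659]
ee_rot: [[0.212, 0.977, -0.002], [0.977, -0.211, 0.022], [0.021, -0.007, -1.0]]
force: [-0.4, 0.5, 0.5]
opening: 0.0929
```

```bash
python3 -c "
from h import *
go(list(fr(pen,(0,-2,0))[:2])+[.142],78.6)"
```

```text
t 3.87 pos [ 0.5867 -0.0369  0.1659] phi 77.79 tilt [-0.0025  0.0222 -0.9998] open 0.0929 F [-0.4  0.5  0.5] q [-0.27  0.38  1.54  0.02  1.23 -0.06]
d now-axes units [ 0.055 -0.042  0.599] d final-axes [ 0.068 -0.045  0.598] turn units -0.16
```

Call:
apply_moves([
  [0.06,-0.04,0.25],
  [0,0,0.25],
  [0,0,0.1],
  [0,0,0],
], claw=[-1,-1,-1,-1], turn=[-0.1,0,0,0])

```text
time: 4.2
ee_pos: [0.5865, -0.0333, 0.1414]
ee_rot: [[0.202, 0.979, 0.0], [0.979, -0.202, 0.022], [0.021, -0.004, -1.0]]
force: [0.3, -0.2, 0.1]
opening: 0.0929
```

```bash
python3 -c "
from h import *
go(list(fr(pen,(0,-2,0))[:2])+[.142],78.6)
im,d=get_image('top');cv2.imwrite('pics/top2.png',im[:,:,::-1])
im,d=get_image('side');cv2.imwrite('pics/side2.png',im[:,:,::-1])
crop('pics/side2.png','pics/side2c.png',230,140,340,280,4)
"
```

```text
t 4.2 pos [ 0.5865 -0.0333  0.1414] phi 78.36 tilt [ 1.000e-04  2.160e-02 -9.998e-01] open 0.0929 F [ 0.3 -0.2  0.1] q [-0.26  0.4   1.57  0.02  1.17 -0.06]
d now-axes units [-0.02  -0.022 -0.016] d final-axes [-0.02  -0.022 -0.016] turn units -0.05
```

View pics/side2c.png

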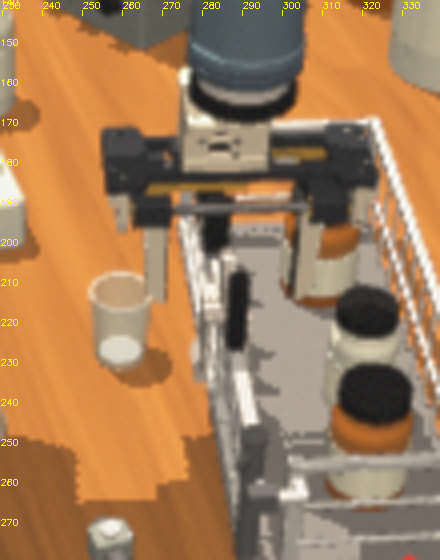

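The fingers straddle the fin, at columns 267 and 304 with the fin near 283. The front finger clears the beaker. I close on the fin.

Call:
apply_moves([
  [0,0,0],
  [0,0,0],
  [0,0,0],
  [0,0,0],
  [0,0,0],
  [0,0,0],
  [0,0,0],
  [0,0,0],
], claw=[1,1,1,1,1,1,1,1], turn=[0,0,0,0,0,0,0,0], newtons=30)

```text
time: 4.97
ee_pos: [0.5882, -0.0339, 0.1442]
ee_rot: [[0.202, 0.979, 0.005], [0.979, -0.202, 0.02], [0.021, 0.0, -1.0]]
force: [0.9, 0.9, 0.3]
opening: 0.0441
```

```bash
python3 -c "
from h import *
go(list(fr(pen,(0,-2,0))[:2])+[.3],78.6)"
```

```text
t 4.97 pos [ 0.5882 -0.0339  0.1442] phi 78.35 tilt [ 0.0046  0.0204 -0.9998] open 0.0441 F [0.9 0.9 0.3] q [-0.26  0.4   1.57  0.02  1.17 -0.06]
d now-axes units [ 0.068 -0.065 -3.895] d final-axes [-0.013 -0.067 -3.896] turn units -0.05
```

Call:
apply_moves([
  [0,0,0.05],
  [0,0,0],
  [0,0,0],
  [0,0,0],
  [0,0,0],
  [0,0,0],
  [0,0,0],
  [0,0,0],
  [0,0,0],
], claw=[1,1,1,1,1,1,1,1,1], turn=[0,0,0,0,0,0,0,0,0])

```text
time: 5.72
ee_pos: [0.5877, -0.0338, 0.1418]
ee_rot: [[0.202, 0.979, 0.003], [0.979, -0.202, 0.021], [0.021, -0.001, -1.0]]
force: [-0.3, 0.0, 0.3]
opening: 0.0099
```

```bash
python3 -c "
from h import *
go(list(fr(pen,(0,-2,0))[:2])+[.3],78.6)"
```

```text
t 5.72 pos [ 0.5877 -0.0338  0.1418] phi 78.35 tilt [ 0.0035  0.0206 -0.9998] open 0.0099 F [-0.3  0.   0.3] q [-0.26  0.4   1.57  0.02  1.17 -0.06]
d now-axes units [ 0.069 -0.058 -3.954] d final-axes [-0.013 -0.055 -3.955] turn units -0.05
```

The opening is 9.9 mm, which matches the 10 mm fin. I lift.

Call:
apply_moves([
  [0,0,-0.2],
  [0,0,-0.3],
  [0,0,-0.4],
  [0,0,-0.4],
  [0,0,-0.4],
  [0,0,-0.4],
  [0,0,-0.4],
  [0,0,-0.4],
  [0,0,-0.4],
  [0,0,-0.4],
  [0,0,-0.3],
  [0,0,0],
  [0,0,0],
], claw=[1,1,1,1,1,1,1,1,1,1,1,1,1], turn=[0,0,0,0,0,0,0,0,0,0,0,0,0])

```text
time: 6.8
ee_pos: [0.5849, -0.0367, 0.3111]
ee_rot: [[0.202, 0.979, -0.002], [0.979, -0.202, 0.022], [0.021, -0.007, -1.0]]
force: [0.1, -0.6, -2.0]
opening: 0.0097
```

```bash
python3 -c "
from h import *
go([RAIL[0],RAIL[1],.3],90+np.degrees(RAIL[2]))
im,d=get_image('side');cv2.imwrite('pics/side3.png',im[:,:,::-1])
crop('pics/side3.png','pics/side3c.png',220,100,340,240,4)
"
```

```text
t 6.8 pos [ 0.5849 -0.0367  0.3111] phi 78.34 tilt [-0.0023  0.0221 -0.9998] open 0.0097 F [ 0.1 -0.6 -2. ] q [-0.27  0.29  1.31  0.02  1.54 -0.06]
d now-axes units [-8.99  -2.155  0.103] d final-axes [-8.121 -4.41   0.278] turn units -3.0
```

View pics/side3c.png

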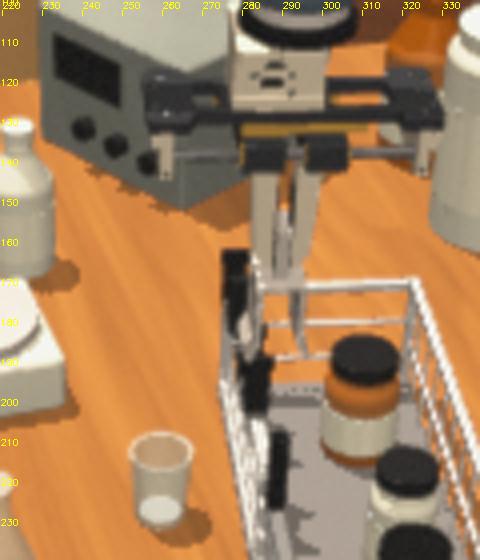

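Lifted: the saddle hangs in the fingers at about side (288,170), and the wrist force is -2.0 N. I carry it to the rail.

Call:
apply_moves([
  [0,0,0],
  [0,0,0],
  [0,0,0],
  [-0.4,-0.2,0],
  [-0.7,-0.4,0],
  [-0.7,-0.4,0],
  [-0.7,-0.4,0],
  [-0.7,-0.4,0],
  [-0.7,-0.4,0],
  [-0.7,-0.4,0],
  [-0.7,-0.4,0],
  [-0.7,-0.4,0],
  [-0.7,-0.4,0],
  [-0.4,-0.2,0],
  [0,0,0],
  [0,0,0],
], claw=[1,1,1,1,1,1,1,1,1,1,1,1,1,1,1,1], turn=[-1,-1,-1,0,0,0,0,0,0,0,0,0,0,0,0,0])

```text
time: 8.18
ee_pos: [0.4328, -0.3382, 0.283]
ee_rot: [[-0.076, 0.997, -0.029], [0.996, 0.077, 0.041], [0.043, -0.026, -0.999]]
force: [-0.4, 0.5, -1.9]
opening: 0.0097
```

```bash
python3 -c "
from h import *
go([RAIL[0],RAIL[1],.26],90+np.degrees(RAIL[2]))
"
```

```text
t 8.18 pos [ 0.4328 -0.3382  0.283 ] phi 94.36 tilt [-0.0288  0.0412 -0.9987] open 0.0097 F [-0.4  0.5 -1.9] q [-0.87  0.26  1.42  0.    1.51 -0.95]
d now-axes units [-0.839 -0.173  0.543] d final-axes [-0.818 -0.173  0.574] turn units 0.2
```

Call:
apply_moves([
  [-0.4,-0.1,-0.1],
  [-0.4,-0.05,0],
  [0,0,0],
  [0,0,0],
  [0,0,0],
], claw=[1,1,1,1,1], turn=[0.2,0,0,0,0])

```text
time: 8.6
ee_pos: [0.4302, -0.3675, 0.2825]
ee_rot: [[-0.062, 0.998, -0.031], [0.997, 0.063, 0.048], [0.05, -0.028, -0.998]]
force: [0.4, -0.1, -2.1]
opening: 0.0099
```

```bash
python3 -c "
from h import *
go([RAIL[0],RAIL[1],.26],90+np.degrees(RAIL[2]))
for n in('side','top'):
    im,d=get_image(n);cv2.imwrite(f'pics/{n}4.png',im[:,:,::-1])
crop('pics/side4.png','pics/side4c.png',210,200,320,340,4)
crop('pics/top4.png','pics/top4c.png',350,180,470,270,5)
"
```

```text
t 8.6 pos [ 0.4302 -0.3675  0.2825] phi 93.55 tilt [-0.0313  0.0477 -0.9984] open 0.0099 F [ 0.4 -0.1 -2.1] q [-0.91  0.3   1.37  0.    1.53 -0.97]
d now-axes units [-0.119 -0.05   0.56 ] d final-axes [-0.091 -0.066  0.564] turn units 0.04
```

View pics/side4c.png

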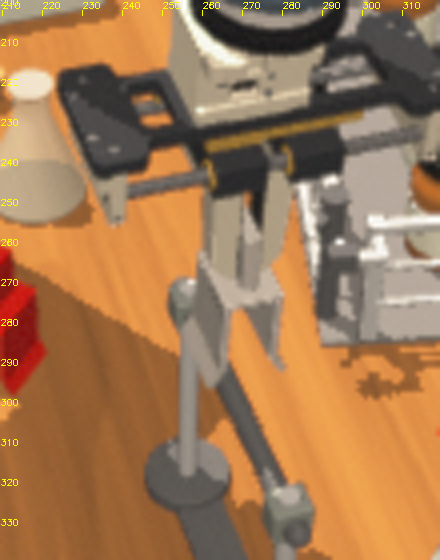

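View pics/top4c.png

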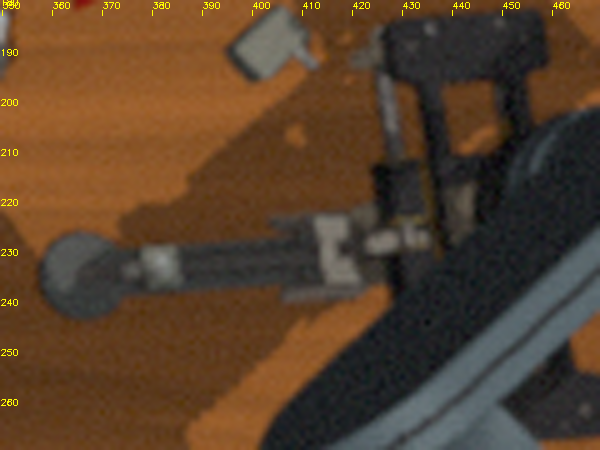

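Call:
apply_moves([
  [-0.1,0,0.3],
  [0,0,0.3],
  [0,0,0.3],
  [0,0,0.3],
  [0,0,0.3],
  [0,0,0],
  [0,0,0],
], claw=[1,1,1,1,1,1,1], turn=[0,0,0,0,0,0,0])

```text
time: 9.28
ee_pos: [0.4313, -0.3638, 0.2227]
ee_rot: [[-0.069, 0.997, -0.028], [0.996, 0.071, 0.045], [0.047, -0.025, -0.999]]
force: [0.1, 0.1, -1.0]
opening: 0.0098
```

```bash
python3 -c "
from h import *
go([RAIL[0]+.001,RAIL[1],.198],90+np.degrees(RAIL[2]))
im,d=get_image('side');cv2.imwrite('pics/side5.png',im[:,:,::-1])
crop('pics/side5.png','pics/side5c.png',210,200,320,340,4)
"
```

```text
t 9.28 pos [ 0.4313 -0.3638  0.2227] phi 93.98 tilt [-0.0282  0.0453 -0.9986] open 0.0098 F [ 0.1  0.1 -1. ] q [-0.9   0.33  1.48  0.01  1.39 -0.97]
d now-axes units [-0.211 -0.059  0.61 ] d final-axes [-0.183 -0.072  0.618] turn units 0.13
```

View pics/side5c.png

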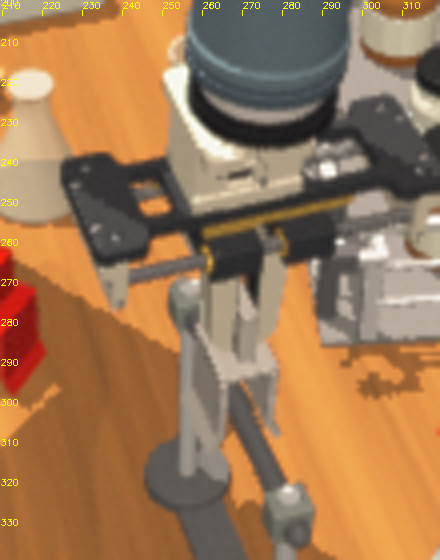

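The legs straddle the bar at side (262-278,300). I lower it.

Call:
apply_moves([
  [-0.1,-0.06,0.2],
  [-0.1,0,0.2],
  [0,0,0.1],
  [0,0,0.05],
  [0,0,0],
], claw=[1,1,1,1,1], turn=[0.1,0,0,0,0])

```text
time: 9.75
ee_pos: [0.4296, -0.3725, 0.2008]
ee_rot: [[-0.06, 0.998, -0.026], [0.997, 0.062, 0.042], [0.043, -0.023, -0.999]]
force: [0.4, 0.5, -1.0]
opening: 0.0101
```

```bash
python3 -c "
from h import *
go([RAIL[0]+.001,RAIL[1],.198],90+np.degrees(RAIL[2]))
"
```

```text
t 9.75 pos [ 0.4296 -0.3725  0.2008] phi 93.47 tilt [-0.0256  0.0419 -0.9988] open 0.0101 F [ 0.4  0.5 -1. ] q [-0.91  0.35  1.5   0.01  1.34 -0.98]
d now-axes units [ 0.029 -0.016  0.072] d final-axes [ 0.032 -0.017  0.07 ] turn units 0.02
```

Call:
apply_moves([
  [0,0,0.07],
  [0,0,0.05],
  [0,0,0.05],
  [0,0,0],
  [0,0,0],
], claw=[1,1,1,1,1], turn=[0,0,0,0,0])

```text
time: 10.17
ee_pos: [0.4298, -0.3729, 0.1982]
ee_rot: [[-0.06, 0.998, -0.023], [0.997, 0.061, 0.038], [0.039, -0.02, -0.999]]
force: [-0.8, 0.1, -1.4]
opening: 0.0097
```

```bash
python3 -c "
from h import *
go([RAIL[0]+.001,RAIL[1],.198],90+np.degrees(RAIL[2]))
im,d=get_image('side');cv2.imwrite('pics/side6.png',im[:,:,::-1])
crop('pics/side6.png','pics/side6c.png',210,200,320,340,4)
"
```

```text
t 10.17 pos [ 0.4298 -0.3729  0.1982] phi 93.47 tilt [-0.0228  0.0382 -0.999 ] open 0.0097 F [-0.8  0.1 -1.4] q [-0.91  0.35  1.51  0.01  1.33 -0.98]
d now-axes units [ 0.042 -0.023  0.007] d final-axes [ 0.042 -0.024  0.005] turn units 0.02
```

View pics/side6c.png

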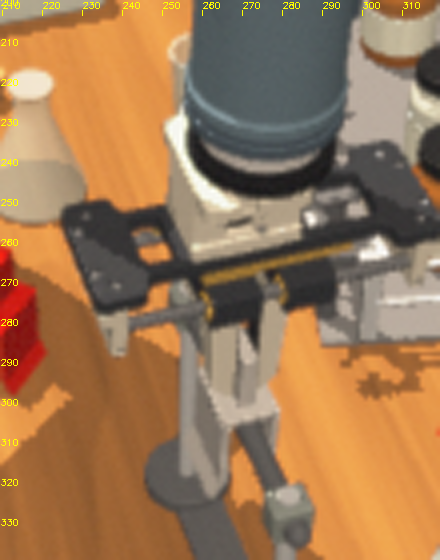

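Call:
apply_moves([
  [0,0,0.08],
  [0,0,0.05],
  [0,0,0.05],
  [0,0,0],
  [0,0,0],
], claw=[1,1,1,1,1], turn=[0,0,0,0,0])

```text
time: 10.63
ee_pos: [0.4301, -0.373, 0.1975]
ee_rot: [[-0.061, 0.998, -0.02], [0.998, 0.062, 0.033], [0.034, -0.018, -0.999]]
force: [-0.1, 0.0, -1.0]
opening: 0.0099
```

```bash
python3 -c "
from h import *
go([RAIL[0]+.001,RAIL[1],.198],90+np.degrees(RAIL[2]))
"
```

```text
t 10.63 pos [ 0.4301 -0.373   0.1975] phi 93.51 tilt [-0.0196  0.0329 -0.9993] open 0.0099 F [-0.1  0.  -1. ] q [-0.91  0.34  1.52  0.    1.32 -0.98]
d now-axes units [ 0.046 -0.03  -0.011] d final-axes [ 0.045 -0.03  -0.013] turn units 0.03
```

Call:
apply_moves([
  [0,0,0.12],
  [0,0,0.12],
  [0,0,0.05],
], claw=[1,1,1], turn=[0,0,0])

```text
time: 10.88
ee_pos: [0.4302, -0.3733, 0.1964]
ee_rot: [[-0.062, 0.998, -0.016], [0.998, 0.063, 0.026], [0.027, -0.014, -1.0]]
force: [1.0, 0.3, -1.3]
opening: 0.0098
```

```bash
python3 -c "
from h import *
go([RAIL[0]+.001,RAIL[1],.198],90+np.degrees(RAIL[2]))
"
```

```text
t 10.88 pos [ 0.4302 -0.3733  0.1964] phi 93.56 tilt [-0.0158  0.026  -0.9995] open 0.0098 F [ 1.   0.3 -1.3] q [-0.91  0.34  1.52  0.    1.31 -0.98]
d now-axes units [ 0.054 -0.033 -0.039] d final-axes [ 0.053 -0.033 -0.04 ] turn units 0.04
```

Call:
apply_moves([
  [0,0,0],
  [0,0,0],
  [0,0,0],
  [0,0,0],
  [0,0,0],
  [0,0,0],
  [0,0,0],
  [0,0,0],
  [0,0,0],
  [0,0,0],
], claw=[-1,-1,-1,-1,-1,-1,-1,-1,-1,-1], turn=[0,0,0,0,0,0,0,0,0,0])

```text
time: 11.72
ee_pos: [0.4303, -0.3734, 0.1933]
ee_rot: [[-0.062, 0.998, -0.017], [0.998, 0.062, 0.028], [0.029, -0.015, -0.999]]
force: [0.2, 0.2, 0.4]
opening: 0.0719
```

```bash
python3 -c "
from h import *
go([RAIL[0]+.001,RAIL[1],.198],90+np.degrees(RAIL[2]))
im,d=get_image('side');cv2.imwrite('pics/side7.png',im[:,:,::-1])
crop('pics/side7.png','pics/side7c.png',210,200,320,340,4)
"
```

```text
t 11.72 pos [ 0.4303 -0.3734  0.1933] phi 93.55 tilt [-0.0172  0.0283 -0.9995] open 0.0719 F [0.2 0.2 0.4] q [-0.91  0.35  1.53  0.    1.3  -0.98]
d now-axes units [ 0.059 -0.036 -0.115] d final-axes [ 0.055 -0.034 -0.117] turn units 0.04
```

View pics/side7c.png

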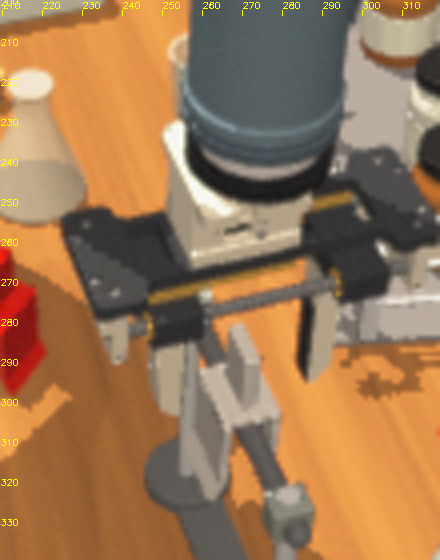

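Released: the saddle sits astride the bar, with its fin at about side (268,290). I climb straight up.

Call:
apply_moves([
  [0,0,0],
  [0,0,-0.3],
  [0,0,-0.4],
  [0,0,-0.4],
  [0,0,-0.4],
  [0,0,-0.4],
  [0,0,-0.4],
  [0,0,-0.2],
  [0,0,0],
], claw=[-1,-1,-1,-1,-1,-1,-1,-1,-1], turn=[0,0,0,0,0,0,0,0,0])

```text
time: 12.52
ee_pos: [0.4314, -0.3755, 0.2964]
ee_rot: [[-0.062, 0.998, -0.019], [0.998, 0.062, 0.031], [0.032, -0.017, -0.999]]
force: [-0.3, 0.5, -1.0]
opening: 0.0931
```

```bash
python3 -c "
from h import *
go(list(fr(pen,(0,85,0))[:2])+[.28],168.6)
for n in('side',):
    im,d=get_image(n);cv2.imwrite(f'pics/{n}8.png',im[:,:,::-1])
crop('pics/side8.png','pics/side8c.png',210,200,320,340,4)
"
```

```text
t 12.52 pos [ 0.4314 -0.3755  0.2964] phi 93.54 tilt [-0.0193  0.0311 -0.9993] open 0.0931 F [-0.3  0.5 -1. ] q [-0.91  0.29  1.35  0.    1.54 -0.98]
d now-axes units [10.368  4.946  0.66 ] d final-axes [-2.089 11.308  0.411] turn units -15.01
```

View pics/side8c.png

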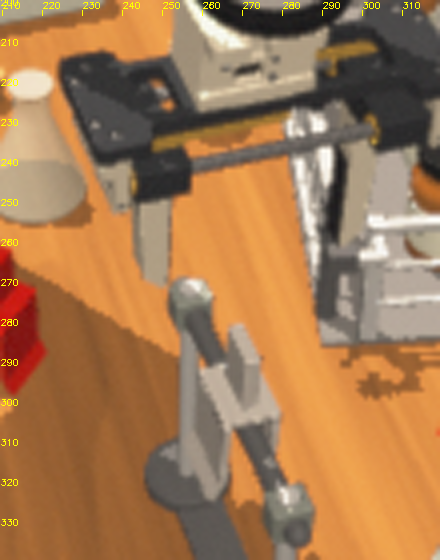

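Call:
apply_moves([
  [0.4,0.2,0],
  [0.7,0.35,0],
  [0.7,0.35,0],
  [0.7,0.35,0],
  [0.7,0.35,0],
  [0.7,0.35,0],
  [0.7,0.35,0],
  [0.7,0.35,0],
  [0.7,0.35,0],
  [0.7,0.35,0],
  [0.7,0.35,0],
  [0.7,0.35,0],
  [0.7,0.35,0],
  [0.4,0.2,0],
  [0,0,0],
  [0,0,0],
], claw=[-1,-1,-1,-1,-1,-1,-1,-1,-1,-1,-1,-1,-1,-1,-1,-1], turn=[0,0,0,0,0,0,0,0,0,0,0,0,0,0,0,0])

```text
time: 13.9
ee_pos: [0.5921, 0.0225, 0.2819]
ee_rot: [[-0.056, 0.997, -0.048], [0.997, 0.058, 0.045], [0.047, -0.045, -0.998]]
force: [-0.7, -0.4, 0.5]
opening: 0.0928
```

```bash
python3 -c "
from h import *
go(list(fr(pen,(0,85,0))[:2])+[.25],168.6)"
```

```text
t 13.9 pos [0.5921 0.0225 0.2819] phi 93.19 tilt [-0.0479  0.0446 -0.9979] open 0.0928 F [-0.7 -0.4  0.5] q [-0.17  0.34  1.31  0.04  1.54 -0.23]
d now-axes units [0.668 0.343 0.816] d final-axes [-0.118  0.76   0.798] turn units -15.08
```

Call:
apply_moves([
  [0,0,0],
  [0,0,0],
  [0,0,0],
  [0,0,0],
  [0,0,0],
  [0,0,0],
  [0,0,0],
  [0,0,0],
  [0,0,0],
  [0,0,0],
  [0,0,0],
  [0,0,0],
  [0,0,0],
  [0,0,0],
  [0,0,0],
  [0,0,0],
], claw=[-1,-1,-1,-1,-1,-1,-1,-1,-1,-1,-1,-1,-1,-1,-1,-1], turn=[-1,-1,-1,-1,-1,-1,-1,-1,-1,-1,-1,-1,-1,-1,0,0])

```text
time: 15.23
ee_pos: [0.5804, -0.0003, 0.2693]
ee_rot: [[-0.965, 0.254, -0.07], [0.251, 0.967, 0.041], [0.079, 0.022, -0.997]]
force: [-0.7, 0.1, -0.8]
opening: 0.0928
```

```bash
python3 -c "
from h import *
go(list(fr(pen,(0,85,0))[:2])+[.20],168.6)"
```

```text
t 15.23 pos [ 5.804e-01 -3.000e-04  2.693e-01] phi 165.39 tilt [-0.0704  0.0414 -0.9967] open 0.0928 F [-0.7  0.1 -0.8] q [-0.21  0.34  1.35  0.03  1.53 -1.53]
d now-axes units [-0.349  1.352  1.74 ] d final-axes [-0.291  1.377  1.731] turn units -0.64
```

Call:
apply_moves([
  [0,0.3,0],
  [-0.1,0.5,0],
  [-0.1,0.4,0],
  [-0.1,0.2,0.4],
  [0,0,0.4],
  [0,0,0.4],
  [0,0,0],
], claw=[-1,-1,-1,-1,-1,-1,-1], turn=[-0.6,0,0,0,0,0,0])

```text
time: 15.82
ee_pos: [0.6007, 0.0497, 0.2196]
ee_rot: [[-0.971, 0.227, -0.07], [0.225, 0.974, 0.04], [0.077, 0.023, -0.997]]
force: [-0.6, 0.3, -0.1]
opening: 0.0933
```

```bash
python3 -c "
from h import *
go(list(fr(pen,(0,85,0))[:2])+[.20],168.6)"
```

```text
t 15.82 pos [0.6007 0.0497 0.2196] phi 166.95 tilt [-0.0702  0.0401 -0.9967] open 0.0933 F [-0.6  0.3 -0.1] q [-0.12  0.41  1.37  0.03  1.44 -1.47]
d now-axes units [-0.078  0.04   0.485] d final-axes [-0.041  0.05   0.489] turn units -0.33
```

Call:
apply_moves([
  [-0.05,0,0.3],
  [-0.05,0,0.3],
  [0,0,0.3],
  [0,0,0.3],
  [0,0,0],
  [0,0,0],
], claw=[-1,-1,-1,-1,-1,-1], turn=[-0.3,0,0,0,0,0])

```text
time: 16.32
ee_pos: [0.6016, 0.0476, 0.1709]
ee_rot: [[-0.974, 0.215, -0.069], [0.213, 0.976, 0.039], [0.076, 0.024, -0.997]]
force: [-0.4, 0.1, 0.6]
opening: 0.093
```

```bash
python3 -c "
from h import *
go(list(fr(pen,(0,85,0))[:2])+[.155],168.6)
for n in('side','top'):
    im,d=get_image(n);cv2.imwrite(f'pics/{n}9.png',im[:,:,::-1])
crop('pics/side9.png','pics/side9c.png',230,120,330,260,4)
"
```

```text
t 16.32 pos [0.6016 0.0476 0.1709] phi 167.66 tilt [-0.0693  0.0393 -0.9968] open 0.093 F [-0.4  0.1  0.6] q [-0.12  0.44  1.44  0.03  1.34 -1.49]
d now-axes units [-0.037  0.088  0.398] d final-axes [-0.008  0.097  0.397] turn units -0.19
```

View pics/side9c.png

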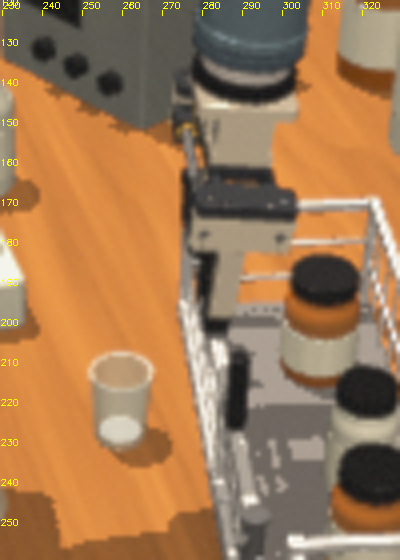

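Call:
apply_moves([
  [-0.02,0.1,0.2],
  [0,0,0.2],
  [0,0,0.05],
  [0,0,0],
], claw=[-1,-1,-1,-1], turn=[-0.2,0,0,0])

```text
time: 16.75
ee_pos: [0.6039, 0.0523, 0.1543]
ee_rot: [[-0.978, 0.197, -0.064], [0.195, 0.98, 0.039], [0.07, 0.026, -0.997]]
force: [-0.2, 0.4, -0.3]
opening: 0.0929
```

```bash
python3 -c "
from h import *
go(list(fr(pen,(0,85,0))[:2])+[.155],168.6)
im,d=get_image('top');cv2.imwrite('pics/top10.png',im[:,:,::-1])
crop('pics/top10.png','pics/top10c.png',200,110,350,210,5)
"
```

```text
t 16.75 pos [0.6039 0.0523 0.1543] phi 168.74 tilt [-0.0638  0.0388 -0.9972] open 0.0929 F [-0.2  0.4 -0.3] q [-0.12  0.46  1.46  0.03  1.3  -1.5 ]
d now-axes units [ 0.025 -0.027 -0.016] d final-axes [ 0.024 -0.028 -0.017] turn units 0.03
```

View pics/top10c.png

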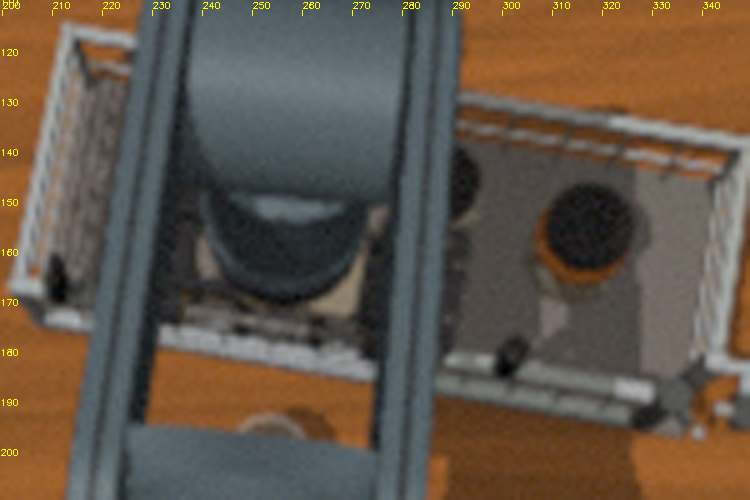

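Position and yaw are within 1-2 mm and 0.2° of target, so I squeeze the near catch.

Call:
apply_moves([
  [0,0,0],
  [0,0,0],
  [0,0,0],
  [0,0,0],
  [0,0,0],
  [0,0,0],
  [0,0,0],
  [0,0,0],
  [0,0,0],
  [0,0,0],
  [0,0,0],
  [0,0,0],
  [0,0,0],
  [0,0,0],
  [0,0,0],
], claw=[1,1,1,1,1,1,1,1,1,1,1,1,1,1,1], turn=[0,0,0,0,0,0,0,0,0,0,0,0,0,0,0], newtons=30)

```text
time: 18.05
ee_pos: [0.6043, 0.0523, 0.1554]
ee_rot: [[-0.979, 0.196, -0.062], [0.194, 0.98, 0.038], [0.069, 0.025, -0.997]]
force: [0.1, 0.5, -0.7]
opening: 0.0307
```

```bash
python3 -c "
from h import *
go(list(fr(pen,(0,85,0))[:2])+[.155],168.6)"
```

```text
t 18.05 pos [0.6043 0.0523 0.1554] phi 168.78 tilt [-0.0623  0.0378 -0.9973] open 0.0307 F [ 0.1  0.5 -0.7] q [-0.12  0.46  1.45  0.03  1.3  -1.5 ]
d now-axes units [ 0.034 -0.031  0.012] d final-axes [ 0.035 -0.031  0.011] turn units 0.04
```

Call:
apply_moves([
  [0,0,0],
  [0,0,0],
  [0,0,0],
], claw=[1,1,1], turn=[0,0,0])

```text
time: 18.3
ee_pos: [0.6043, 0.0523, 0.1554]
ee_rot: [[-0.979, 0.196, -0.062], [0.194, 0.98, 0.038], [0.069, 0.025, -0.997]]
force: [0.4, 0.9, 0.1]
opening: 0.0306
```

```bash
python3 -c "
from h import *
go(list(fr(pen,(0,85,0))[:2])+[.155],168.6)
for n in('side',):
    im,d=get_image(n);cv2.imwrite(f'pics/{n}11.png',im[:,:,::-1])
crop('pics/side11.png','pics/side11c.png',230,120,330,260,4)
"
```

```text
t 18.3 pos [0.6043 0.0523 0.1554] phi 168.79 tilt [-0.0624  0.0377 -0.9973] open 0.0306 F [0.4 0.9 0.1] q [-0.12  0.46  1.45  0.03  1.3  -1.5 ]
d now-axes units [ 0.035 -0.031  0.012] d final-axes [ 0.035 -0.031  0.01 ] turn units 0.04
```

View pics/side11c.png

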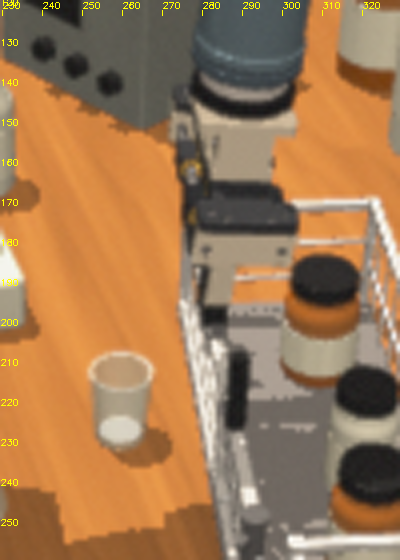

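Settled at 30.6 mm, which is fully squeezed. I open, rise and go to the far catch.

Call:
apply_moves([
  [0,0,0],
  [0,0,0],
  [0,0,0],
  [0,0,0],
  [0,0,0],
  [0,0,-0.3],
  [0,0,-0.4],
  [0,0,-0.4],
  [0,0,-0.4],
  [0,0,-0.2],
  [0,0,0],
  [0,0,0],
], claw=[-1,-1,-1,-1,-1,-1,-1,-1,-1,-1,-1,-1], turn=[0,0,0,0,0,0,0,0,0,0,0,0])

```text
time: 19.35
ee_pos: [0.6077, 0.0495, 0.2242]
ee_rot: [[-0.978, 0.197, -0.066], [0.195, 0.98, 0.039], [0.072, 0.026, -0.997]]
force: [-0.5, 1.4, -0.2]
opening: 0.0929
```

```bash
python3 -c "
from h import *
go(list(fr(pen,(0,195,0))[:2])+[.21],168.6)
im,d=get_image('side');cv2.imwrite('pics/side12.png',im[:,:,::-1])
crop('pics/side12.png','pics/side12c.png',230,120,330,260,4)
"
```

```text
t 19.35 pos [0.6077 0.0495 0.2242] phi 168.72 tilt [-0.066   0.0393 -0.997 ] open 0.0929 F [-0.5  1.4 -0.2] q [-0.12  0.41  1.35  0.03  1.45 -1.5 ]
d now-axes units [0.098 2.76  0.434] d final-axes [0.13  2.77  0.355] turn units 0.02
```

View pics/side12c.png

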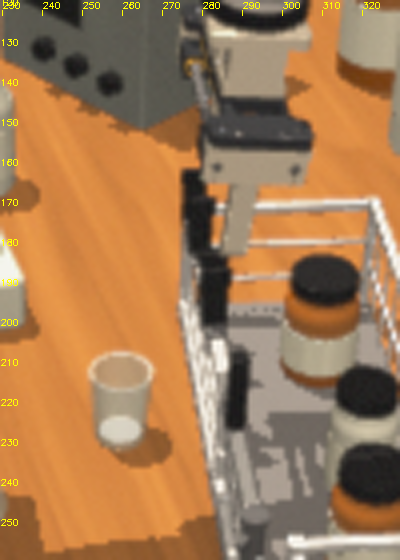

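The near jaws now stand close together, their tops at about side (283,185). I go to the far catch at this height.

Call:
apply_moves([
  [0,0.3,0],
  [0,0.5,0],
  [0,0.5,0],
  [0,0.5,0],
  [0,0.5,0],
  [0,0.3,0],
  [0,0.2,0],
  [0,0,0],
  [0,0,0],
], claw=[-1,-1,-1,-1,-1,-1,-1,-1,-1], turn=[0,0,0,0,0,0,0,0,0])

```text
time: 20.15
ee_pos: [0.6272, 0.1684, 0.218]
ee_rot: [[-0.977, 0.199, -0.08], [0.196, 0.98, 0.04], [0.087, 0.024, -0.996]]
force: [0.3, -0.9, 0.2]
opening: 0.093
```

```bash
python3 -c "
from h import *
go(list(fr(pen,(0,195,0))[:2])+[.155],168.6)"
```

```text
t 20.15 pos [0.6272 0.1684 0.218 ] phi 168.64 tilt [-0.0802  0.0402 -0.996 ] open 0.093 F [ 0.3 -0.9  0.2] q [ 0.07  0.49  1.24  0.05  1.49 -1.31]
d now-axes units [-0.117 -0.277  1.564] d final-axes [ 0.019 -0.24   1.574] turn units 0.01
```

Call:
apply_moves([
  [-0.05,-0.25,0],
  [-0.05,0,0.3],
  [0,0,0.3],
  [0,0,0.3],
  [0,0,0.2],
  [0,0,0],
  [0,0,0],
], claw=[-1,-1,-1,-1,-1,-1,-1], turn=[0,0,0,0,0,0,0])

```text
time: 20.73
ee_pos: [0.6252, 0.1513, 0.1688]
ee_rot: [[-0.975, 0.206, -0.081], [0.204, 0.978, 0.039], [0.087, 0.021, -0.996]]
force: [-0.3, 0.3, -1.0]
opening: 0.093
```

```bash
python3 -c "
from h import *
go(list(fr(pen,(0,195,0))[:2])+[.155],168.6)"
```

```text
t 20.73 pos [0.6252 0.1513 0.1688] phi 168.21 tilt [-0.0811  0.0386 -0.996 ] open 0.093 F [-0.3  0.3 -1. ] q [ 0.04  0.52  1.32  0.04  1.38 -1.33]
d now-axes units [0.028 0.182 0.352] d final-axes [0.057 0.189 0.344] turn units -0.08
```

Call:
apply_moves([
  [0,0.18,0.15],
  [0,0,0.15],
  [0,0,0.1],
  [0,0,0],
], claw=[-1,-1,-1,-1], turn=[-0.1,0,0,0])

```text
time: 21.07
ee_pos: [0.6264, 0.1588, 0.1526]
ee_rot: [[-0.977, 0.198, -0.079], [0.196, 0.98, 0.039], [0.085, 0.022, -0.996]]
force: [-0.3, 0.2, -0.6]
opening: 0.0928
```

```bash
python3 -c "
from h import *
go(list(fr(pen,(0,195,0))[:2])+[.155],168.6)"
```

```text
t 21.07 pos [0.6264 0.1588 0.1526] phi 168.68 tilt [-0.079   0.0388 -0.9961] open 0.0928 F [-0.3  0.2 -0.6] q [ 0.05  0.53  1.34  0.04  1.35 -1.33]
d now-axes units [ 0.053  0.001 -0.057] d final-axes [ 0.048  0.    -0.061] turn units 0.02
```

Call:
apply_moves([
  [0.03,0,-0.05],
  [0,0,0],
  [0,0,0],
  [0,0,0],
  [0,0,0],
  [0,0,0],
  [0,0,0],
  [0,0,0],
  [0,0,0],
  [0,0,0],
  [0,0,0],
  [0,0,0],
  [0,0,0],
  [0,0,0],
  [0,0,0],
  [0,0,0],
], claw=[1,1,1,1,1,1,1,1,1,1,1,1,1,1,1,1], turn=[0,0,0,0,0,0,0,0,0,0,0,0,0,0,0,0])

```text
time: 22.4
ee_pos: [0.626, 0.1601, 0.1563]
ee_rot: [[-0.978, 0.196, -0.076], [0.194, 0.98, 0.039], [0.082, 0.023, -0.996]]
force: [1.0, 0.7, 0.2]
opening: 0.0311
```

```bash
python3 -c "
from h import *
go(list(fr(pen,(0,195,0))[:2])+[.155],168.6)"
```

```text
t 22.4 pos [0.626  0.1601 0.1563] phi 168.79 tilt [-0.0763  0.0389 -0.9963] open 0.0311 F [1.  0.7 0.2] q [ 0.05  0.53  1.34  0.04  1.35 -1.33]
d now-axes units [ 0.028 -0.031  0.033] d final-axes [ 0.03  -0.031  0.032] turn units 0.04
```

Call:
apply_moves([
  [0,0,0],
  [0,0,0],
  [0,0,0],
  [0,0,0],
  [0,0,0],
  [0,0,0],
  [0,0,0],
  [0,0,-0.3],
  [0,0,-0.4],
  [0,0,-0.4],
  [0,0,-0.4],
  [0,0,-0.4],
  [0,0,-0.3],
  [0,0,0],
  [0,0,0],
], claw=[1,1,-1,-1,-1,-1,-1,-1,-1,-1,-1,-1,-1,-1,-1], turn=[0,0,0,0,0,0,0,0,0,0,0,0,0,0,0])

```text
time: 23.65
ee_pos: [0.6319, 0.1557, 0.2459]
ee_rot: [[-0.977, 0.198, -0.08], [0.195, 0.98, 0.039], [0.087, 0.022, -0.996]]
force: [0.1, -0.4, -1.0]
opening: 0.0927
```

```bash
python3 -c "
from h import *
go(list(fr(pen,(0,-50,0))[:2])+[.25],78.6)
for n in('side','top'):
    im,d=get_image(n);cv2.imwrite(f'pics/{n}13.png',im[:,:,::-1])
crop('pics/side13.png','pics/side13c.png',230,120,330,260,4)
"
```

```text
t 23.65 pos [0.6319 0.1557 0.2459] phi 168.7 tilt [-0.0805  0.039  -0.996 ] open 0.0927 F [ 0.1 -0.4 -1. ] q [ 0.05  0.48  1.19  0.04  1.55 -1.33]
d now-axes units [ 0.222 -6.073 -0.221] d final-axes [-6.077 -0.203 -0.104] turn units 18.02
```

View pics/side13c.png

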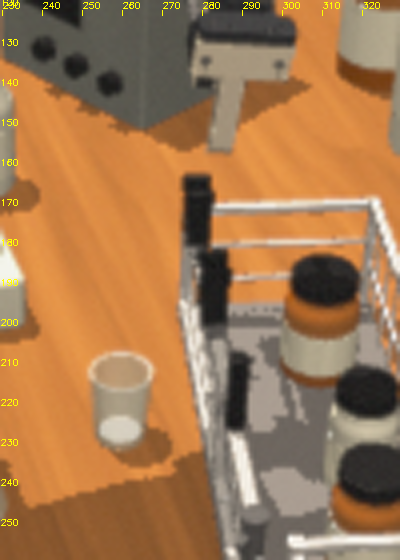

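View pics/top13.png

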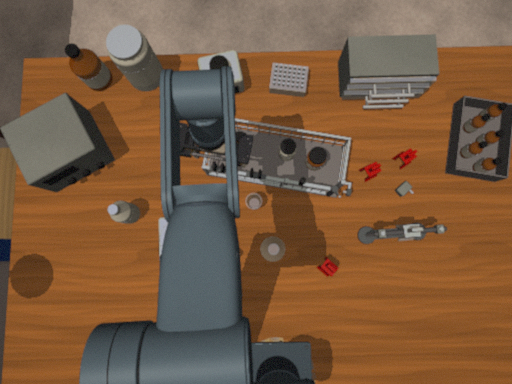

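Both catches are squeezed (far jaws at about side (278,175), near at (283,190)), and the saddle is on the rail at top (411,232). I go to the post.

Call:
apply_moves([
  [0,-0.3,0],
  [0,-0.6,0],
  [0,-0.6,0],
  [0,-0.6,0],
  [0,-0.6,0],
  [0,-0.6,0],
  [0,-0.6,0],
  [0,-0.6,0],
  [0,-0.6,0],
  [0,-0.4,0],
  [0,-0.2,0],
  [0,0,0],
  [0,0,0],
], claw=[-1,-1,-1,-1,-1,-1,-1,-1,-1,-1,-1,-1,-1], turn=[0,0,0,0,0,0,0,0,0,0,0,0,0])

```text
time: 24.83
ee_pos: [0.574, -0.0831, 0.2256]
ee_rot: [[-0.975, 0.197, -0.106], [0.193, 0.98, 0.041], [0.112, 0.02, -0.994]]
force: [0.3, 0.6, -0.2]
opening: 0.0934
```

```bash
python3 -c "
from h import *
go(list(fr(pen,(0,-50,0))[:2])+[.25],98.6)"
```

```text
t 24.83 pos [ 0.574  -0.0831  0.2256] phi 168.77 tilt [-0.106   0.0411 -0.9935] open 0.0934 F [ 0.3  0.6 -0.2] q [-0.34  0.39  1.38  0.    1.48 -1.71]
d now-axes units [ 0.032  0.074 -0.61 ] d final-axes [ 0.046  0.056 -0.611] turn units 14.03
```

Call:
apply_moves([
  [0,0,-0.2],
  [0,0,-0.2],
  [0,0,-0.2],
  [0,0,-0.2],
  [0,0,-0.2],
  [0,0,-0.2],
  [0,0,-0.2],
  [0,0,0],
], claw=[-1,-1,-1,-1,-1,-1,-1,-1], turn=[0,0,0,0,0,0,0,0])

```text
time: 25.5
ee_pos: [0.5818, -0.0805, 0.2885]
ee_rot: [[-0.976, 0.19, -0.104], [0.187, 0.982, 0.041], [0.11, 0.021, -0.994]]
force: [0.4, 1.2, 0.2]
opening: 0.0929
```

```bash
python3 -c "
from h import *
go(list(fr(pen,(0,-50,0))[:2])+[.25],98.6)"
```

```text
t 25.5 pos [ 0.5818 -0.0805  0.2885] phi 169.16 tilt [-0.1037  0.0411 -0.9938] open 0.0929 F [0.4 1.2 0.2] q [-0.33  0.37  1.26  0.01  1.62 -1.71]
d now-axes units [ 0.036 -0.058  0.971] d final-axes [ 0.012 -0.147  0.962] turn units 14.11
```

Call:
apply_moves([
  [0,0,0],
  [0,0,0],
  [0,0,0],
  [0,0,0],
  [0,0,0],
  [0,0,0],
  [0,0,0],
  [0,0,0],
  [0,0,0],
  [0,0,0],
  [0,0,0],
  [0,0,0],
  [0,0,0],
  [0,0,0],
], claw=[-1,-1,-1,-1,-1,-1,-1,-1,-1,-1,-1,-1,-1,-1], turn=[1,1,1,1,1,1,1,1,1,1,1,1,1,0])

```text
time: 26.67
ee_pos: [0.5819, -0.0801, 0.2897]
ee_rot: [[-0.186, 0.977, -0.104], [0.981, 0.191, 0.041], [0.06, -0.094, -0.994]]
force: [0.2, -0.9, 0.3]
opening: 0.0928
```

```bash
python3 -c "
from h import *
go(list(fr(pen,(0,-50,0))[:2])+[.25],98.6)"
```

```text
t 26.67 pos [ 0.5819 -0.0801  0.2897] phi 100.73 tilt [-0.1036  0.041  -0.9938] open 0.0928 F [ 0.2 -0.9  0.3] q [-0.33  0.37  1.26  0.01  1.63 -0.52]
d now-axes units [-0.054 -0.056  1.002] d final-axes [ 0.    -0.15   0.993] turn units 0.43
```

```bash
python3 -c "
from h import *
go(list(fr(pen,(0,-50,0))[:2])+[.152],98.6)"
```

```text
t 26.67 pos [ 0.5819 -0.0801  0.2897] phi 100.73 tilt [-0.1036  0.041  -0.9938] open 0.0928 F [ 0.2 -0.9  0.3] q [-0.33  0.37  1.26  0.01  1.63 -0.52]
d now-axes units [-0.2    0.174  3.437] d final-axes [ 0.    -0.15   3.443] turn units 0.43
```

Call:
apply_moves([
  [0,0.1,0.4],
  [0,0.1,0.5],
  [0,0,0.5],
  [0,0,0.5],
  [0,0,0.3],
  [0,0,0],
  [0,0,0],
], claw=[-1,-1,-1,-1,-1,-1,-1], turn=[0.4,0,0,0,0,0,0])

```text
time: 27.25
ee_pos: [0.5814, -0.0752, 0.1996]
ee_rot: [[-0.169, 0.981, -0.101], [0.984, 0.173, 0.04], [0.057, -0.092, -0.994]]
force: [-0.9, 0.5, 0.8]
opening: 0.0929
```

```bash
python3 -c "
from h import *
go(list(fr(pen,(0,-50,0))[:2])+[.152],98.6)"
```

```text
t 27.25 pos [ 0.5814 -0.0752  0.1996] phi 99.72 tilt [-0.1006  0.0399 -0.9941] open 0.0929 F [-0.9  0.5  0.8] q [-0.32  0.42  1.41  0.01  1.43 -0.5 ]
d now-axes units [-0.187 -0.05   1.19 ] d final-axes [-0.123 -0.157  1.189] turn units 0.22
```

Call:
apply_moves([
  [-0.18,-0.05,0.2],
  [0,0,0.3],
  [0,0,0.3],
  [0,0,0.3],
  [0,0,0],
  [0,0,0],
], claw=[-1,-1,-1,-1,-1,-1], turn=[0.2,0,0,0,0,0])

```text
time: 27.75
ee_pos: [0.5794, -0.085, 0.1583]
ee_rot: [[-0.152, 0.984, -0.091], [0.987, 0.156, 0.036], [0.049, -0.085, -0.995]]
force: [0.5, 0.1, -0.1]
opening: 0.0929
```

```bash
python3 -c "
from h import *
go(list(fr(pen,(0,-50,0))[:2])+[.152],98.6)
for n in('side',):
    im,d=get_image(n);cv2.imwrite(f'pics/{n}14.png',im[:,:,::-1])
crop('pics/side14.png','pics/side14c.png',230,140,340,270,4)
"
```

```text
t 27.75 pos [ 0.5794 -0.085   0.1583] phi 98.76 tilt [-0.0914  0.0356 -0.9952] open 0.0929 F [ 0.5  0.1 -0.1] q [-0.34  0.44  1.47  0.    1.32 -0.49]
d now-axes units [ 0.105 -0.056  0.169] d final-axes [ 0.112 -0.071  0.158] turn units 0.03
```

View pics/side14c.png

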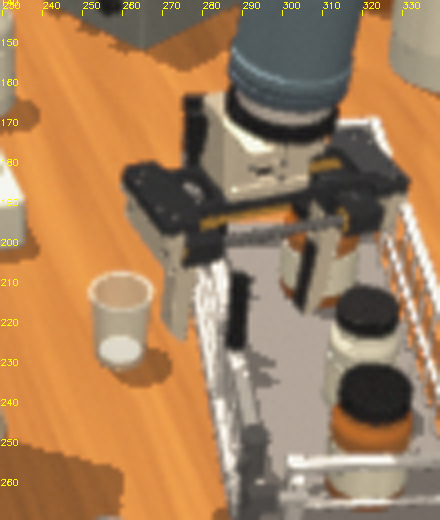

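The post (side (287,225)) lies between the fingers, so I close on it.

Call:
apply_moves([
  [0.1,-0.05,0.15],
  [0,0,0],
  [0,0,0],
  [0,0,0],
  [0,0,0],
  [0,0,0],
  [0,0,0],
  [0,0,0],
  [0,0,0],
  [0,0,0],
  [0,0,0],
  [0,0,0],
  [0,0,0],
  [0,0,0],
  [0,0,0],
  [0,0,0],
  [0,0,0],
], claw=[1,1,1,1,1,1,1,1,1,1,1,1,1,1,1,1,1], turn=[0,0,0,0,0,0,0,0,0,0,0,0,0,0,0,0,0], newtons=30)

```text
time: 29.22
ee_pos: [0.5774, -0.0818, 0.1561]
ee_rot: [[-0.152, 0.985, -0.086], [0.987, 0.156, 0.034], [0.046, -0.08, -0.996]]
force: [-2.1, -0.9, 0.4]
opening: 0.0171
```

```bash
python3 -c "
from h import *
go(list(fr(pen,(0,-50,0))[:2])+[.152],98.6)"
```

```text
t 29.22 pos [ 0.5774 -0.0818  0.1561] phi 98.77 tilt [-0.086   0.0336 -0.9957] open 0.0171 F [-2.1 -0.9  0.4] q [-0.33  0.44  1.49  0.    1.31 -0.49]
d now-axes units [ 0.021 -0.025  0.106] d final-axes [ 0.026 -0.034  0.103] turn units 0.03
```

```bash
cat >> h.py <<'E'
def gate():
    s=state();R=s['ee_rot'];H=fr(pen,(0,-150,112));v=s['ee_pos'][:2]-H[:2]
    th=np.degrees(np.arctan2(v[1],v[0]))-78.56;r=np.hypot(*v);phi=np.degrees(np.arctan2(R[1,0],R[0,0]))%360
    print('t',round(s['time'],2),'theta',th.round(2),np.radians(th).round(3),'r',(r*1000).round(1),'z',s['ee_pos'][2].round(4),'phi',phi.round(1),'want',(98.6+th/2).round(1),'F',s['force'].round(1),'op',s['opening'].round(4),'tz',R[:,2].round(3),'q',s['joint_pos'].round(2))
    for k in range(0,46,5):
        t=np.radians(78.56+th+k);P=np.r_[H[:2]+.1*np.array([np.cos(t),np.sin(t)]),.153]
        print(k,(R.T@(P-s['ee_pos'])/.04).round(3))
E
python3 -c "
from h import *
gate()"
```

```text
Traceback (most recent call last):
  File "h.py", line 32, in gate
    print('t',round(s['time'],2),'theta',th.round(2),np.radians(th).round(3),'r',(r*1000).round(1),'z',s['ee_pos'][2].round(4),'phi',phi.round(1),'want',(98.6+th/2).round(1),'F',s['force'].round(1),'op',s['opening'].round(4),'tz',R[:,2].round(3),'q',s['joint_pos'].round(2))
                                                                                                                                                                                                           ^^^^^^^^^^^^^^^^^^
AttributeError: 'float' object has no attribute 'round'
```

Call:
apply_moves([
  [0.07,-0.2,0.02],
  [0.06,-0.21,0.02],
  [0.05,-0.21,0.02],
  [0.04,-0.21,0.02],
  [0.03,-0.22,0.02],
], claw=[1,1,1,1,1], turn=[-0.5,-0.5,-0.5,-0.5,-0.5])

```text
time: 29.63
ee_pos: [0.5424, -0.0808, 0.1561]
ee_rot: [[-0.371, 0.926, -0.067], [0.927, 0.374, 0.036], [0.058, -0.048, -0.997]]
force: [3.0, 1.4, -0.6]
opening: 0.0158
```

```bash
python3 -c "
from h import *
gate()"
```

```text
Traceback (most recent call last):
  File "h.py", line 32, in gate
    print('t',round(s['time'],2),'theta',th.round(2),np.radians(th).round(3),'r',(r*1000).round(1),'z',s['ee_pos'][2].round(4),'phi',phi.round(1),'want',(98.6+th/2).round(1),'F',s['force'].round(1),'op',s['opening'].round(4),'tz',R[:,2].round(3),'q',s['joint_pos'].round(2))
                                                                                                                                                                                                           ^^^^^^^^^^^^^^^^^^
AttributeError: 'float' object has no attribute 'round'
```

```bash
sed -i "s/s\['opening'\].round(4)/round(s['opening'],4)/" h.py; python3 -c "
from h import *
gate()"
```

```text
t 29.63 theta 19.38 0.338 r 99.1 z 0.1561 phi 111.8 want 108.3 F [ 3.   1.4 -0.6] op 0.0158 tz [-0.067  0.036 -0.997] q [-0.36  0.37  1.59  0.01  1.26 -0.74]
0 [0.016 0.009 0.077]
5 [ 0.059 -0.205  0.09 ]
10 [ 0.084 -0.421  0.102]
15 [ 0.089 -0.639  0.113]
20 [ 0.075 -0.856  0.122]
25 [ 0.043 -1.072  0.131]
30 [-0.008 -1.284  0.138]
35 [-0.078 -1.49   0.144]
40 [-0.165 -1.69   0.149]
45 [-0.269 -1.882  0.152]
```

Call:
apply_moves([
  [0.05,-0.22,0.02],
  [0.04,-0.24,0.02],
  [0.03,-0.25,0.02],
  [0.02,-0.25,0.02],
  [0.01,-0.25,0.02],
], claw=[1,1,1,1,1], turn=[-0.4,-0.4,-0.4,-0.4,-0.4], newtons=35)

```text
time: 30.05
ee_pos: [0.5086, -0.0936, 0.1563]
ee_rot: [[-0.537, 0.843, -0.035], [0.842, 0.538, 0.041], [0.053, -0.007, -0.999]]
force: [5.7, 4.1, 0.9]
opening: 0.0157
```

```bash
python3 -c "
from h import *
gate()"
```

```text
t 30.05 theta 40.52 0.707 r 97.7 z 0.1563 phi 122.5 want 118.9 F [5.7 4.1 0.9] op 0.0157 tz [-0.035  0.041 -0.999] q [-0.41  0.3   1.7   0.02  1.2  -0.99]
0 [0.052 0.004 0.086]
5 [ 0.056 -0.214  0.088]
10 [ 0.04  -0.432  0.089]
15 [ 0.006 -0.647  0.088]
20 [-0.047 -0.859  0.087]
25 [-0.118 -1.065  0.085]
30 [-0.207 -1.264  0.082]
35 [-0.313 -1.455  0.078]
40 [-0.435 -1.635  0.072]
45 [-0.572 -1.805  0.066]
```

Call:
apply_moves([
  [0.04,-0.24,0.02],
  [0.02,-0.24,0.02],
  [0,-0.24,0.02],
  [-0.02,-0.24,0.02],
  [-0.03,-0.24,0.02],
], claw=[1,1,1,1,1], turn=[-0.4,-0.4,-0.4,-0.4,-0.4])

```text
time: 30.47
ee_pos: [0.4769, -0.1202, 0.1561]
ee_rot: [[-0.685, 0.728, -0.016], [0.727, 0.685, 0.041], [0.041, 0.017, -0.999]]
force: [2.6, 4.6, 5.6]
opening: 0.016
```

```bash
python3 -c "
from h import *
gate()"
```

```text
t 30.47 theta 64.88 1.132 r 98.7 z 0.1561 phi 133.3 want 131.0 F [2.6 4.6 5.6] op 0.016 tz [-0.016  0.041 -0.999] q [-0.49  0.24  1.77  0.03  1.16 -1.26]
0 [ 0.03  -0.007  0.08 ]
5 [-0.018 -0.22   0.074]
10 [-0.084 -0.428  0.068]
15 [-0.168 -0.629  0.061]
20 [-0.269 -0.822  0.054]
25 [-0.386 -1.006  0.046]
30 [-0.519 -1.178  0.038]
35 [-0.667 -1.339  0.029]
40 [-0.828 -1.485  0.02 ]
45 [-1.001 -1.618  0.011]
```

Call:
apply_moves([
  [-0.01,-0.22,0],
  [-0.06,-0.2,0],
  [-0.07,-0.15,0],
  [0,0,0],
  [0,0,0],
  [0,0,0],
], claw=[1,1,1,1,1,1], turn=[-0.4,-0.4,-0.4,0,0,0])

```text
time: 30.97
ee_pos: [0.4654, -0.1389, 0.1562]
ee_rot: [[-0.763, 0.646, -0.013], [0.645, 0.763, 0.043], [0.038, 0.024, -0.999]]
force: [1.3, 3.1, 0.3]
opening: 0.0154
```

```bash
python3 -c "
from h import *
gate()
for n in('side','top'):
    im,d=get_image(n);cv2.imwrite(f'pics/{n}15.png',im[:,:,::-1])
"
```

```text
t 30.97 theta 77.59 1.354 r 99.2 z 0.1562 phi 139.8 want 137.4 F [1.3 3.1 0.3] op 0.0154 tz [-0.013  0.043 -0.999] q [-0.54  0.23  1.78  0.03  1.16 -1.42]
0 [ 0.016 -0.008  0.079]
5 [-0.054 -0.214  0.072]
10 [-0.142 -0.413  0.064]
15 [-0.248 -0.604  0.055]
20 [-0.369 -0.785  0.046]
25 [-0.506 -0.954  0.037]
30 [-0.657 -1.112  0.027]
35 [-0.821 -1.255  0.017]
40 [-0.997 -1.383  0.008]
45 [-1.184 -1.496 -0.002]
```

View pics/side15.png

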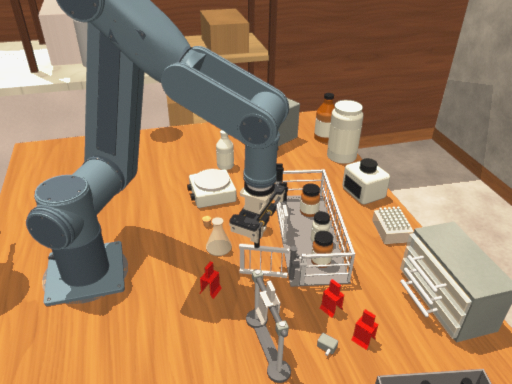

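View pics/top15.png

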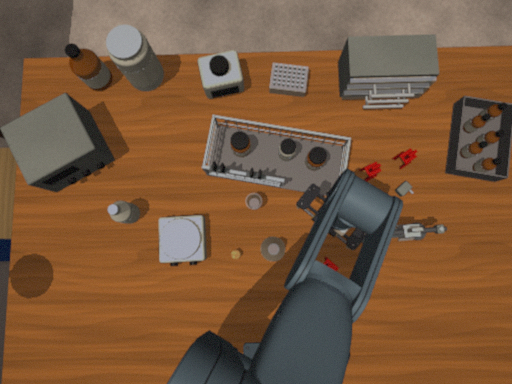

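The gate stands wide open, held at about 1.35 rad, and the jars, flask and beaker have not moved. I add a small margin and let it settle.

Call:
apply_moves([
  [-0.03,-0.1,0],
  [0,0,0],
  [0,0,0],
  [0,0,0],
  [0,0,0],
  [0,0,0],
], claw=[1,1,1,1,1,1], turn=[0,0,0,0,0,0])

```text
time: 31.57
ee_pos: [0.4644, -0.1408, 0.1561]
ee_rot: [[-0.764, 0.645, -0.013], [0.644, 0.763, 0.044], [0.038, 0.025, -0.999]]
force: [1.4, 2.9, 1.7]
opening: 0.0157
```

```bash
python3 -c "
from h import *
gate()
for n in('side','top','side'):
    im,d=get_image(n);cv2.imwrite(f'pics/{n}16.png',im[:,:,::-1])
gate()
print(state()['joint_velocities'].round(4))
crop('pics/side16.png','pics/side16c.png',225,150,345,350,3)
crop('pics/top16.png','pics/top16c.png',195,110,345,200,5)
" | grep -v '\['$'' ; true
```

```text
(no output)
```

View pics/side16c.png

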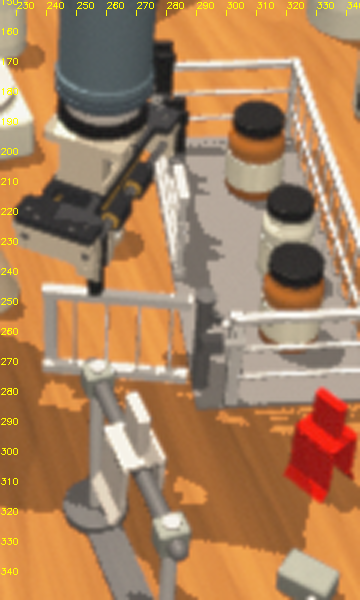

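View pics/top16c.png

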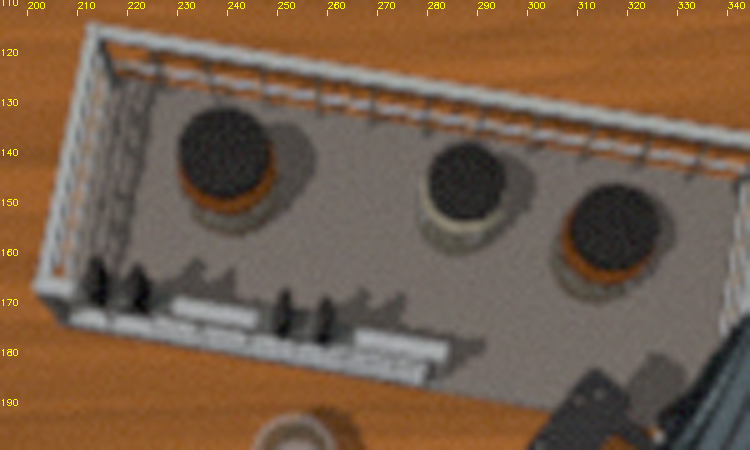

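```bash
python3 -c "
from h import *
gate()
print(state()['joint_velocities'].round(4))
" | grep -E '^t|^\['; python3 -c "
from station import *
print(hand_in())
from h import *
gate()"|grep -v '^[0-9]'
```

```text
t 31.72 theta 78.84 1.376 r 99.3 z 0.1561 phi 139.8 want 138.0 F [1.3 3.5 1.2] op 0.0157 tz [-0.013  0.044 -0.999] q [-0.55  0.23  1.78  0.03  1.16 -1.43]
[-0.0016 -0.0003  0.0001  0.0014 -0.0001 -0.001 ]
the job is handed in; nothing more can be done
None
the job is handed in; nothing more can be done
```

The pen is open and the job was handed in at about 31.7 s. The hand-in gave no verdict.

I hung the saddle astride the rail bar near its middle, squeezed the near catch and then the far one, and swung the gate through its detent. The gripper still holds the gate by its post.

**Last checks:**
- **Gate:** it stood at about 1.38 rad, worked out from the TCP around the hinge. Joint speeds were under 0.002 rad/s, and the wrist read about 4 N of spring pull. The opening was 15.7 mm on the 16 mm post.
- **Catches:** the top view shows both jaw pairs at about 8.3 px spacing, close to the 8.6 px expected when fully squeezed.
- **Saddle:** it hangs level on the bar with nothing touching it.
- **Bystanders:** none of those in view had visibly moved. The stopper and one red look-alike were partly hidden by the arm in the last pictures.

**Disagreements:** the fingers read 30.6 mm and 31.1 mm at full squeeze, against the nominal 32 mm. I put that down to soft contact. The tool also leaned up to about 6° from vertical during the fast moves; that was down to about 2.6° by the end and did no harm I could see.

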